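# Load the anode carousel and index it one click

### The arm

A 6-joint arm with a two-finger parallel gripper is mounted at the origin on the work surface. World frame = base frame: x ahead of the robot, y to its left, z up, the work surface at z = 0. Lengths are in m, angles in rad, forces in N, time in s.
With the tool pointing down it reaches from about 0.375 to 0.9 m from the base axis. Payload 3.1 kg.
Tool frame: the origin (TCP) lies on the centre line of the jaws, within the pads' length; the fingertips stand 8 mm ahead of it and the grasp point (between the pads) lies 11 mm behind it (robot.tip_extent is the distance from the TCP to the fingertips, in m); y points along the fingers, z is the direction in which the jaws open and shut, and the axes are right-handed (so a half turn about y gives the same grasp; the last joint's range is limited). The gripper opens to 87 mm and grips with 3 to 60 N. Pads are 19 mm wide; open, the fingers measure 117 mm over their backs; the gripper's body (75 mm by 190 mm) begins 51 mm behind the grasp point.
Start: joints at [0.996, 0.527, 1.433, -0, 1.181, -0.178], TCP at [0.242, 0.576, 0.231] pointing down, gripper open.
Joint ranges: [-3.08, 3.08], [-0.75, 2.2], [0.22, 2.44], [-1.43, 4.57], [0, 2.65], [-2.85, 2.85]. Speed limits (rad/s): [2.79, 2.79, 3.14, 3.14, 3.14, 3.14].

### API

Orientations are given as a unit quaternion [x, y, z, w].
In Python, from rig import robot gives the robot as it stands.
- The arm moves only by the shell command python3 -m crank 'ROWS' [FORCE]. ROWS is JSON, a list that holds one entry, the list of rows, each a list of 7 numbers: the turn, a rotation vector about the tool's x, y, z in degrees, then the shift along the tool's x, y, z in m, then the opening in per cent of the stroke, from 0 (shut) to 100 (fully open). In form: [[[ax, ay, az, dx, dy, dz, gripper], ...]]. A call has exactly 5 rows; each row shifts and turns the commanded pose from where the row before left it, along the tool's axes as they then stand; what a row does not reach is not made up. A row lasts 1/8 s, in which the tool goes at most 62.5 mm and 10.7 degrees, less where a joint would pass 70% of its speed; a pose out of reach is approached as far as the arm can. A call with a gripper value outside its range is refused whole. The fingers move at their own pace and stop on an object; FORCE is the grip in N (left out, the last holds). Time passes only in rows, so rows that do not move let the fingers close, or fill a call up. It gives the time, the measured TCP pose, the force and the opening at its end, in the units of the state.
- robot.get_obs(): the state, without advancing time (a new reading comes with each control period).
- robot.camera(name): name is "scene" or "top"; returns a dict with "img" (384x512x3 uint8, red, green, blue), "K" (3x3 intrinsics, pixels), "R" (3x3) and "t" (3): a world point X has camera coordinates R X + t. Camera axes: x right, y down, z forward; pixel columns grow to the right and rows downward; lengths in m; the calibration is good to about 2 mm. A picture is of the moment at which its call begins. There is no depth.
- robot.hand_in(): hands the job in, once; it reports no verdict.
Trained networks look in a picture, given as the dict that the camera call returned (one of the last four; its "shot" number tells which), for a name from the list of things; names that differ only in an ending like _2 or _b are one class to them, and where a whole thing is asked for, a point or a joint stands for the part that bears it (a point fixed in the world has none). Each returns a list of dicts, best first, with "conf" (0 to 1); they miss things now and then, are a little off and sometimes report something else, mostly with a low value. They report only what shows in the picture. A call takes as long as a camera call. They do not tell look-alikes from the thing itself.
- robot.spot_in(picture, thing): "at" ([row, column] in pixels, amid what is visible of it).
The state is a dict: "time": time; "q": joint angles; "joint_velocities": joint speeds; "joint_torque": joint torques, N m; "position": TCP position; "tool_rot": TCP orientation; "ft_force": force on the tool from outside, world axes, zero at the start; "moment": the same for the moment, N m; "grip_width": finger opening in m.
Only numpy, scipy, OpenCV 4.12 (cv2) and the standard library are available. Lean on these libraries where they do the work, as an engineer would, in place of code of your own. Each camera call takes 0.05 s, during which the arm holds its last target.

### The job

Take the blue-handled anode bar off the pink drying tray and stand it upright, metal end down, in the white rinse stand and let it go; then take it again and press it fully home, metal end down, in the carousel pocket at the orange mark, not letting go until it is all the way down. Then turn the carousel exactly one click anticlockwise (seen from above), and leave the beaker, jar and bottle where they stand.

Things in the scene. Friction and masses are not known exactly. Their poses are not given: they have to be found in the camera images.
- bar: anode bar 130 x 28 x 16 mm, 160 g: bare steel foot half (62 mm), blue plastic head half with dark rings. Starts lying on a 28 mm wide face. Origin: centre of that lower face (mid-thickness is 8 mm along +z). x runs foot to head (x up = upright), y across the 28 mm, z across the 16 mm. Foot's last 5 mm taper 2 mm a side. At the start nothing lies under it for 36 mm from 20 mm along +x on
- bar_foot (a point): centre of the bar's foot end face; axes as bar
- bar_head (a point): centre of the bar's head end face; axes as bar
- tray: pink drying tray, fixed, 200 x 110 mm with a 14 mm rim, floor 4 mm; origin centre of its underside. Two cross ribs 8 mm thick, 36 mm wide, tops at 40 mm, at x = -50 and +8 mm of the tray; the bar rests on them at z = 40 mm along the tray's x axis, within 5 degrees, head to +x
- stand: white rinse stand, fixed block 70 x 80 x 70 mm on a 100 x 110 x 6 mm foot plate; origin centre of underside. One upright rectangular well, open at the top (z = 70 mm), 60 mm deep, 21 mm along its x by 33 mm along its y, so the bar stands loosely in it, 70 mm of it above the mouth
- stand_floor (a point): centre of the stand well's floor, 10 mm above the table; axes as stand
- carousel: fixed grey base of the carousel, 190 mm in diameter and 28 mm high; origin centre of its underside. Its -x side carries a low nose (90 to 172 mm from the axis, 50 mm wide, 18 mm high) with an orange stripe, the loading mark. On the nose stands a clear splash guard with an orange tab: 80 mm wide, 6 mm thick, 150 mm from the axis, its top 186 mm above the table, so a bar must come over it
- wheel (a joint): angle of the wheel about the vertical axis through carousel, rad, growing anticlockwise from above. It rests in sprung clicks at 0 (start), 1.047 and 2.094; stops at -0.12 and 2.21. Leaving a click takes up to about 0.25 N m; past half-way the spring pulls it on into the next click, where it settles by itself when let go near it
- pocket (a point): centre of the floor of the pocket to load (at the orange mark at the start), 80 mm from the wheel axis, 46 mm above the table; turns with the wheel. z up, x towards the axis, y tangential. Pocket 60 mm deep, 19 mm (x) by 31 mm (y). A sprung brass roller in its inner wall, 35 mm up, juts in 4 mm and must be pushed aside by the foot: 5 to 15 N from there to the floor; the bar stays where it is left
- pocket_mouth (a point): centre of that pocket's mouth, 106 mm above the table, in a block 36 (x) by 48 mm (y); axes as pocket. With the bar home its steel has vanished into the pocket and its top is 176 mm above the table. The two pockets beside it are empty too; the other three hold bars of the same height, fixed to the wheel
- wing (a point): middle of the black wing grip on top of the wheel's axis: a bar 50 mm long (along x), 16 mm thick (along y), 32 mm high, its top 197 mm above the table, this point 15 mm below the top. Axes as pocket; it turns with the wheel
- beaker: milky open beaker, 80 mm in diameter, 100 mm high; origin centre of its underside; to be left alone
- jar: dark blue jar with a green lid, 60 mm in diameter, 70 mm high; origin centre of its underside; to be left alone
- flask: small white bottle, 52 mm in diameter, 120 mm high; origin centre of its underside; to be left alone
Things that resemble listed ones, but are neither listed nor needed, are in the scene too. Of the things shaped like the bar, the steel one is meant.

How it is judged:
On the way, in this order (a step that is already met when the one before it is completed fails the run):
1. the bar stands upright, foot down, on the floor of the rinse stand's well, let go (horizontal distance between bar_foot and stand_floor below 0.008 m and z of bar_foot in the frame of stand_floor below 0.005 m and angle between bar's own x axis and vertical below 0.12 rad and contact force between the fingers and bar below 0.05 N), for 0.2 s.
2. the bar is home in the pocket at the mark, foot down, let go, the wheel still in its first click (horizontal distance between bar_foot and pocket below 0.005 m and z of bar_foot in the frame of pocket below 0.004 m and angle between bar's own x axis and vertical below 0.08 rad and value of joint wheel below 0.25 rad and contact force between the fingers and bar below 0.05 N), for 0.2 s.
At the end, for the whole second after the job is handed in: the wheel rests in its second click (1.047 rad, within 0.08), with the bar foot down in the same pocket, its foot within 4 mm of the pocket's floor and 5 mm of its centre, upright within 0.08 rad, at rest (value of joint wheel between 0.967 and 1.127 rad and velocity of joint wheel below 0.1 rad/s and horizontal distance between bar_foot and pocket below 0.005 m and z of bar_foot in the frame of pocket below 0.004 m and angle between bar's own x axis and vertical below 0.08 rad and linear speed of bar below 0.03 m/s); the robot touches nothing.
It fails at once if the wheel turned past its second click (beyond 1.35 rad) (value of joint wheel above 1.35 rad).
It fails at once if the bar let go inside the pocket more than 15 mm above its floor (horizontal distance between bar_foot and pocket below 0.008 m and z of bar_foot in the frame of pocket between 0.015 and 0.07 m and contact force between the fingers and bar below 0.02 N).
It fails at once if the beaker moved more than 30 mm or tipped (distance of beaker from where it was at the start of the episode above 0.03 m or angle between beaker's own z axis and vertical above 0.4 rad).
It fails at once if the jar moved more than 30 mm or tipped (distance of jar from where it was at the start of the episode above 0.03 m or angle between jar's own z axis and vertical above 0.4 rad).
It fails at once if the bottle moved more than 30 mm or tipped (distance of flask from where it was at the start of the episode above 0.03 m or angle between flask's own z axis and vertical above 0.4 rad).
It also fails if it takes over 72 s, if anything falls off the work surface, if the arm or the gripper's body presses on something with over 40 N, if the wrist force passes 120 N, or if a joint passes its speed limit or range.

## Working session

There is one attempt and no reset: what is moved stays moved. The work goes in short steps, Python scripts to look and compute and a shell command to move; the robot and the scene stay as the last step left them, time stands still between calls to the robot, and variables do not carry over. Pictures are saved under pics/ and viewed, and the job is handed in when it is done.

```bash
ls; mkdir -p pics
python3 - <<'E'
from rig import robot
import cv2,numpy as np
o=robot.get_obs();print(o)
for n in("scene","top"):
    c=robot.camera(n);print(n,c["shot"],c["K"].tolist(),c["R"].tolist(),c["t"].tolist())
    cv2.imwrite(f"pics/{n}0.png",cv2.resize(c["img"][:,:,::-1],(800,600),interpolation=cv2.INTER_CUBIC))
    for t in["bar","tray","stand","carousel","wing","pocket_mouth","beaker","jar","flask","bar_foot","bar_head","stand_floor"]:
        print(t,[(np.round(d["at"],1).tolist(),round(d["conf"],2)) for d in robot.spot_in(c,t)])
E
```

```text
pics
{'time': 0.0, 'q': array([ 9.95480935e-01,  5.28462135e-01,  1.43390040e+00, -1.15120394e-05,
        1.18139592e+00, -1.78499385e-01]), 'joint_velocities': array([-5.27919861e-04,  4.18520541e-04,  1.28199696e-05,  6.91886961e-04,
       -8.03903788e-04, -5.89267861e-04]), 'joint_torque': array([-2.39667343e-04, -4.40041029e+01, -1.76591760e+01,  6.32470055e-02,
        5.82703308e-02, -1.74577690e-04]), 'position': array([0.24113192, 0.57583503, 0.2295747 ]), 'tool_rot': array([ 0.69394775, -0.1396537 ,  0.13909706, -0.69252103]), 'ft_force': array([ 0.54688813, -0.40972887,  0.27824065]), 'moment': array([-0.04187447, -0.03375397, -0.01828194]), 'grip_width': 0.08703142386431835}
scene 1 [[370.84891991489644, 0.0, 256.4825614688701], [0.0, 370.84891991489644, 192.93426379043026], [0.0, 0.0, 1.0]] [[-0.89500347538136, 0.44598212827848144, 0.008289771497642633], [0.31763778774229307, 0.6502677957356696, -0.690114504721684], [-0.31316930701055123, -0.6150217354575932, -0.7236527137109771]] [0.5134194305575797, -0.045086250489768415, 1.145249556293676]
bar [([206.7, 217.8], 0.9),
[... 1170 characters left out ...]
62), ([157.6, 364.0], 0.56), ([183.8, 246.6], 0.34), ([122.4, 242.2], 0.21), ([118.3, 279.0], 0.17)]
tray [([211.8, 348.9], 0.89)]
stand [([183.8, 246.3], 0.72)]
carousel [([216.2, 147.3], 0.92)]
wing [([206.8, 141.3], 0.67), ([184.5, 245.9], 0.44)]
pocket_mouth [([212.9, 144.9], 0.69)]
beaker [([115.8, 197.0], 0.66)]
jar [([125.1, 241.7], 0.86), ([207.6, 359.1], 0.51)]
flask [([115.6, 281.6], 0.53)]
bar_foot [([267.4, 338.6], 0.92), ([157.4, 364.3], 0.87), ([211.1, 363.9], 0.75), ([168.9, 300.3], 0.71), ([185.6, 245.5], 0.36)]
bar_head [([166.1, 300.5], 0.67), ([263.0, 338.8], 0.66), ([160.9, 362.8], 0.66), ([207.9, 359.2], 0.56), ([124.3, 241.7], 0.36)]
stand_floor [([182.8, 246.7], 0.72)]
```

View pics/scene0.png

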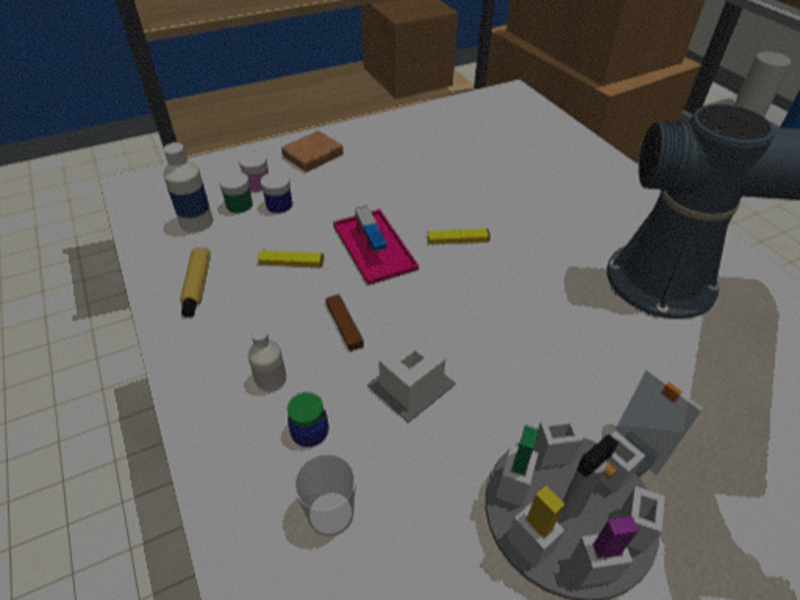

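View pics/top0.png

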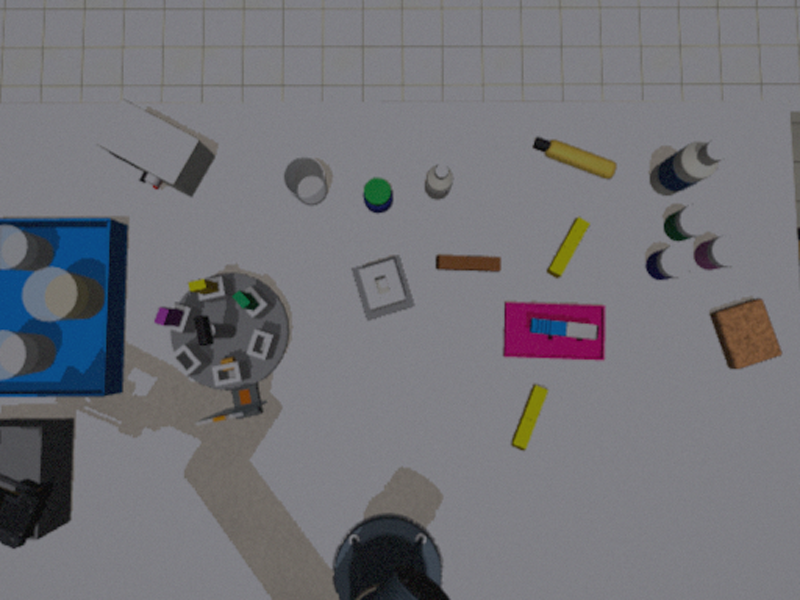

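The bar candidates in the top picture (800x600) are:
- two-tone blue/steel bar on the pink tray at (563,328)
- yellow bars at (568,247) and (530,417)
- brown bar at (468,263)
- bars fixed in the carousel at (198,285), (172,316) and (243,299)

I choose the one on the tray, blue with bare steel. Next I check it in close crops.

```bash
cat > h.py <<'E'
from rig import robot
import cv2,numpy as np
from scipy.spatial.transform import Rotation as Ro
def proj(c,X):
    p=(np.atleast_2d(X)@c["R"].T+c["t"])@c["K"].T
    return p[:,:2]/p[:,2:]          # col,row
def unproj(c,uv,h):
    uv=np.atleast_2d(uv);d=np.c_[uv,np.ones(len(uv))]@np.linalg.inv(c["K"]).T@c["R"]
    o=-c["R"].T@c["t"];s=(h-o[2])/d[:,2];return o+d*s[:,None]
def crop(c,r0,r1,c0,c1,k,name):
    im=cv2.resize(c["img"][r0:r1,c0:c1,::-1],None,fx=k,fy=k,interpolation=cv2.INTER_CUBIC);cv2.imwrite("pics/"+name,im);return im
def avg(n,k):
    cs=[robot.camera(n) for _ in range(k)];c=dict(cs[-1]);c["img"]=np.mean([x["img"] for x in cs],0).round().astype(np.uint8);return c
E
python3 - <<'E'
from h import *
import pickle
t=avg("top",3);s=avg("scene",3)
pickle.dump((t,s),open("c0.pkl","wb"))
crop(t,185,235,315,395,10,"t_tray.png")
crop(t,155,210,215,275,10,"t_stand.png")
crop(t,165,275,100,200,5.4,"t_car.png")
crop(s,130,185,205,275,10,"s_tray.png")
crop(s,215,275,230,300,10,"s_stand.png")
crop(s,235,383,305,455,5,"s_car.png")
E
```

```text
(no output)
```

View pics/t_tray.png

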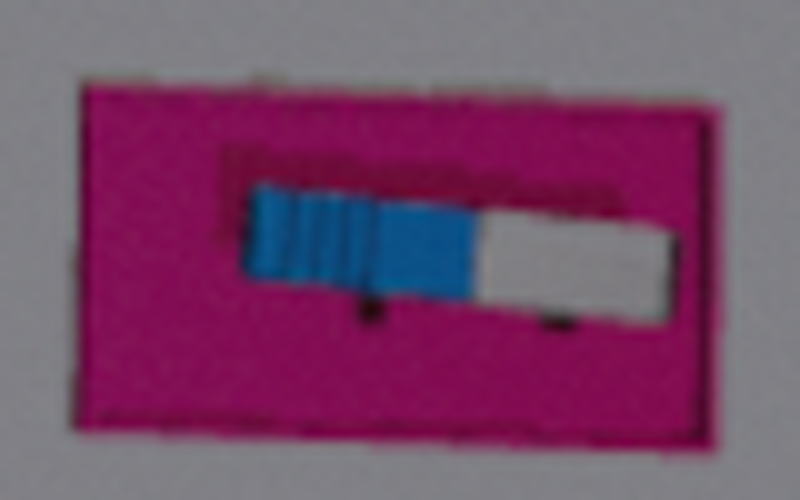

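View pics/t_stand.png

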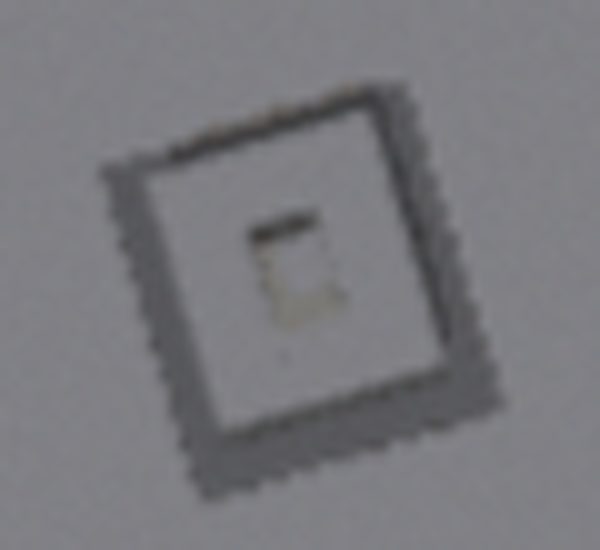

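View pics/t_car.png

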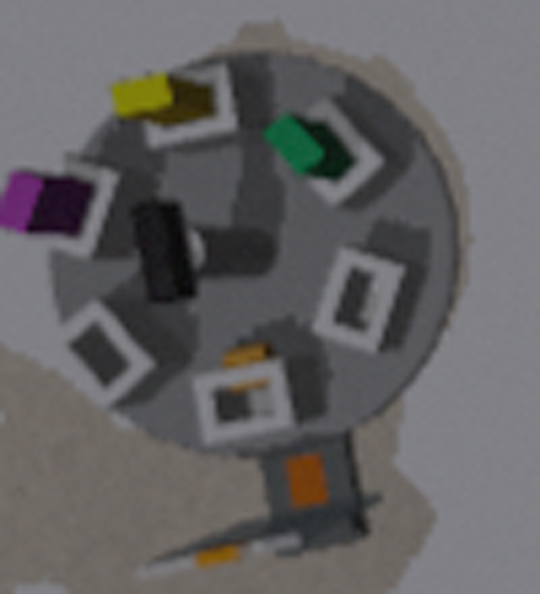

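View pics/s_tray.png

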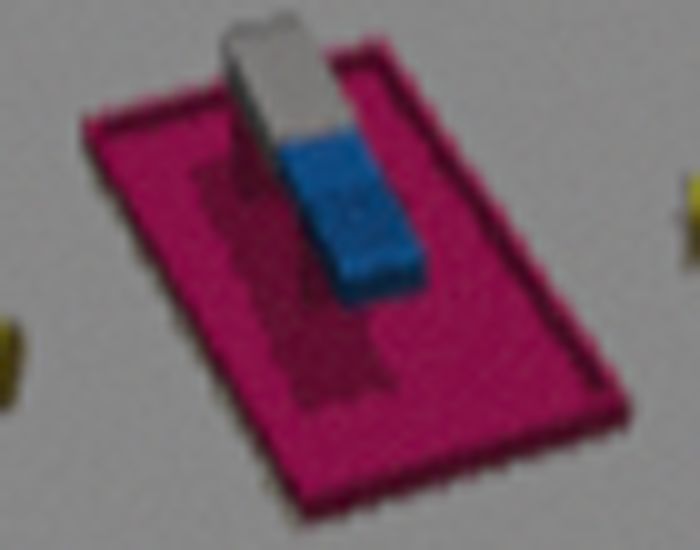

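View pics/s_stand.png

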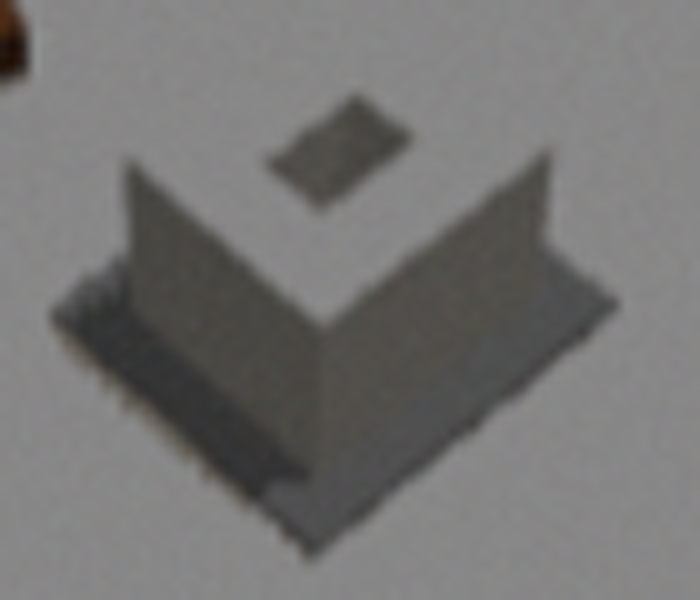

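View pics/s_car.png

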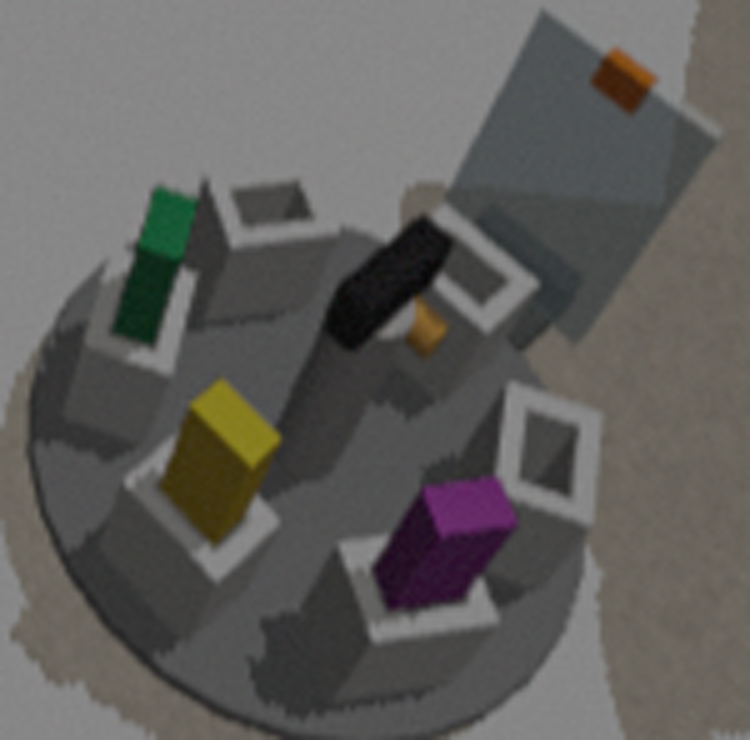

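```bash
cat > fit.py <<'E'
from h import *
import pickle
from scipy.optimize import least_squares
t,s=pickle.load(open("c0.pkl","rb"))
def px(pts,k,r0,c0): return (np.array(pts,float)+.5)/k-.5+[c0,r0]
def T(p,X): 
    X=np.array(X,float);c,sn=np.cos(p[2]),np.sin(p[2])
    return np.c_[p[0]+c*X[:,0]-sn*X[:,1],p[1]+sn*X[:,0]+c*X[:,1],X[:,2]]
def fit(name,obs,p0):
    for lab,o in [("both",obs)]+[(str(i),[x]) for i,x in enumerate(obs)]:
        f=lambda p:np.concatenate([(proj(c,T(p,X))-u).ravel() for c,X,u in o])
        r=least_squares(f,p0,loss="soft_l1");print(name,lab,np.round(r.x[:2],4),np.degrees(r.x[2]).round(2),"rms px",np.sqrt(np.mean(r.fun**2)).round(2))
        if lab=="both": best=r.x; print(np.round(r.fun.reshape(-1,2),2).tolist())
    return best
if __name__=="__main__":
    # stand: corner order by (x,y) signs; assume stand x ~ -image right? choose x≈-y world (right)
    a,b=.035,.04;A,B=.05,.055
    blk=[[-a,b,.07],[a,b,.07],[a,-b,.07],[-a,-b,.07]];pl=[[-A,B,.006],[A,B,.006],[A,-B,.006],[-A,-B,.006]]
    ut=px([(148,175),(370,108),(448,362),(217,432),(103,165),(402,82),(503,405),(207,498)],10,155,215)
    X=unproj(t,ut[:4],.07);print(X.round(4))
    # top order: UL,UR,LR,LL : UL is world +x,+y
    # stand x -> world -y, stand y -> world +x  => yaw=-90
    w=[[-.0105,.0165,.07],[.0105,.0165,.07],[.0105,-.0165,.07],[-.0105,-.0165,.07]]
    # scene: left corner, front, right
    us=px([(128,160),(320,325),(548,152),(52,315),(312,558),(618,303)],10,215,230)
    print(proj(s,T([*X.mean(0)[:2],-1.3],blk)),us[:3])
    P=[X[:,0].mean(),X[:,1].mean(),np.radians(-75)]
    q=proj(s,T(P,blk));idx=[int(np.argmin(np.linalg.norm(q-u,axis=1))) for u in us[:3]];print(idx)
    uw=px([(265,160),(357,92),(412,138),(320,210)],10,215,230)
    q=proj(s,T(P,w));iw=[int(np.argmin(np.linalg.norm(q-u,axis=1))) for u in uw];print(iw)
    fit("stand",[(t,np.array(blk+pl),ut),(s,np.array([blk[i] for i in idx]+[pl[i] for i in idx]+[w[i] for i in iw]),np.r_[us,uw])],P)
    # tray rim corners z=.014
    tr=[[.1,.055,.014],[-.1,.055,.014],[-.1,-.055,.014],[.1,-.055,.014]]
    # tray x -> world +y (image left)
    utr=px([(80,85),(722,105),(718,450),(73,430)],10,185,315); Xr=unproj(t,utr,.014)
    # world: image left=+y=tray +x ; image up=+x world = tray -y (x=+y => y=-x)
    tr=[[.1,-.055,.014],[-.1,-.055,.014],[-.1,.055,.014],[.1,.055,.014]]
    str_=px([(85,125),(380,42),(630,408),(305,510)],10,130,205)
    P=[Xr[:,0].mean(),Xr[:,1].mean(),np.pi/2];q=proj(s,T(P,tr));it=[int(np.argmin(np.linalg.norm(q-u,axis=1))) for u in str_];print(it)
    fit("tray",[(t,tr,utr),(s,[tr[i] for i in it],str_)],P)
    # bar: top face z .056 ; boundary at x=-.003
    bt=[[.065,-.014,.056],[.065,.014,.056],[-.003,-.014,.056],[-.003,.014,.056]]
    ub=px([(257,185),(247,275),(480,208),(472,300)],10,185,315)
    bs=[[.065,-.014,.056],[.065,.014,.056],[-.003,-.014,.056],[-.003,.014,.056]]
    us_=px([(345,274),(422,252),(280,142),(350,128)],10,130,205)
    Xb=unproj(t,ub,.056);print(Xb.round(4))
    q=proj(s,T([Xb[2:,0].mean(),Xb[2:,1].mean(),np.pi/2],bs));print(q,us_)
    fit("bar",[(t,bt,ub),(s,bs,us_)],[Xb[2:,0].mean(),Xb[2:,1].mean(),np.pi/2])
E
python3 fit.py
```

```text
[[ 0.5886  0.0505  0.07  ]
 [ 0.6084 -0.016   0.07  ]
 [ 0.532  -0.0389  0.07  ]
 [ 0.5115  0.03    0.07  ]]
[[260.3889857  246.46366952]
 [241.24011408 229.00261791]
 [265.00228407 212.62532311]
 [284.29533975 228.73860406]] [[242.35 230.55]
 [261.55 247.05]
 [284.35 229.75]]
[1, 0, 3]
[1, 2, 3, 0]
stand both [0.5599 0.0082] -73.24 rms px 0.55
[[-0.93, 0.15], [-0.75, 0.03], [-0.68, 0.1], [-0.06, 0.0], [-0.86, 0.42], [-0.65, -0.45], [-0.52, 0.25], [-1.21, 0.27], [-0.73, -0.68], [-0.25, -0.01], [0.34, -0.89], [-0.81, -1.13], [-0.1, -0.92], [-0.04, -0.45], [-0.65, -0.05], [-0.22, -0.38], [0.2, -0.12], [-0.24, -0.02]]
stand 0 [0.5602 0.0061] -73.53 rms px 0.28
stand 1 [0.56   0.0097] -73.08 rms px 0.39
[1, 2, 3, 0]
tray both [ 0.4698 -0.3352] 87.77 rms px 0.68
[[-0.3, -0.45], [-1.0, -0.35], [-0.79, 0.32], [-0.26, 0.23], [-0.69, -1.0], [0.13, -0.77], [0.18, -1.11], [-0.34, -1.31]]
tray 0 [ 0.4696 -0.337 ] 87.78 rms px 0.33
tray 1 [ 0.4714 -0.3303] 87.72 rms px 0.3
[[ 0.4943 -0.2829  0.056 ]
 [ 0.4672 -0.2793  0.056 ]
 [ 0.4869 -0.3502  0.056 ]
 [ 0.4593 -0.3469  0.056 ]]
[[240.50673797 155.60696007]
 [248.81581128 152.99014729]
 [231.45280417 142.90812104]
 [239.53412043 140.47887163]] [[239.05 156.95]
 [246.75 154.75]
 [232.55 143.75]
 [239.55 142.35]]
bar both [ 0.4737 -0.3449] 83.77 rms px 0.44
[[-0.37, -0.12], [-0.15, 0.13], [-0.24, -0.11], [-0.19, -0.05], [-0.57, -0.3], [0.46, -0.13], [-0.87, -0.45], [0.57, -0.92]]
bar 0 [ 0.4734 -0.3456] 83.44 rms px 0.08
bar 1 [ 0.4746 -0.343 ] 84.34 rms px 0.5
```

```bash
cat > fitc.py <<'E'
from fit import *
def blk(k,z=.106,a=.018,b=.024):
    th=k*np.pi/3;out=[]
    for dx,dy in[(-a,-b),(-a,b),(a,b),(a,-b)]:
        x,y=-.08+dx,dy;out.append([x*np.cos(th)-y*np.sin(th),x*np.sin(th)+y*np.cos(th),z])
    return out
wing=[[x,y,.197] for x,y in[(-.025,-.008),(-.025,.008),(.025,.008),(.025,-.008)]]
model=np.array(blk(0)+blk(1)+blk(5)+wing)
ut=px([(193,372),(285,360),(298,428),(203,445),(65,325),(98,300),(152,362),(112,403),(345,248),(405,262),(380,352),(315,330),(135,205),(182,200),(195,297),(148,303)],5.4,165,100)
us=px([(437,208),(540,283),(487,330),(510,380),(603,412),(590,522),(497,455),(232,245),(338,232)],5,235,305)
from scipy.optimize import linear_sum_assignment
X=unproj(t,ut[:4],.106).mean(0);print(X)
wg=unproj(t,ut[12:],.197).mean(0);print("wing",wg)
P=[wg[0],wg[1],np.arctan2(*(wg-X)[[1,0]])];print(P, np.hypot(*(wg-X)[:2]))
def match(c,u):
    q=proj(c,T(P,model));D=np.linalg.norm(q[None]-u[:,None],axis=2);i,j=linear_sum_assignment(D);print(D[i,j].round(1));return model[j]
b=fit("car",[(t,match(t,ut),ut),(s,match(s,us),us)],P)
print("pocket",T(b,[[-.08,0,.106]]))
E
python3 fitc.py
```

```text
[0.39437234 0.288054   0.106     ]
wing [0.47257945 0.29962028 0.197     ]
[np.float64(0.4725794543894602), np.float64(0.29962028400201807), np.float64(0.146828704907212)] 0.079057772300038
[0.9 0.4 0.7 0.3 3.2 2.1 1.4 1.4 1.4 3.3 1.9 1.4 1.4 1.4 1.4 1.4]
[2.8 1.  2.  3.1 2.6 3.7 7.1 3.4 2.2]
car both [0.4725 0.3046] 11.31 rms px 1.53
[[-0.17, 1.01], [-0.58, -0.21], [-0.69, -0.32], [0.24, -0.0], [-3.82, 3.23], [-0.22, -0.58], [0.65, 0.59], [-1.65, 1.48], [-0.61, -0.28], [0.18, 1.1], [-0.77, 0.47], [-0.67, 0.55], [-1.08, -0.2], [-3.73, -0.51], [-2.73, 0.38], [-0.11, 0.53], [0.93, -1.83], [-0.7, -0.62], [-1.03, -0.15], [-1.47, -0.69], [-1.1, -0.46], [-0.76, 0.19], [-1.94, 6.38], [-0.96, -0.68], [-0.06, -0.75]]
car 0 [0.4736 0.3019] 10.34 rms px 1.08
car 1 [0.4717 0.3069] 12.19 rms px 1.72
pocket [[0.39404231 0.28889434 0.106     ]]
```

```bash
cat >> fitc.py <<'E'
for it in range(2):
    P=[*b]
    b=fit("car",[(t,match(t,ut),ut),(s,match(s,us),us)],P)
print("pocket",T(b,[[-.08,0,.106]]))
q=proj(t,T(b,model));im=cv2.resize(t["img"][165:275,100:200,::-1],None,fx=5.4,fy=5.4,interpolation=cv2.INTER_CUBIC)
def dr(im,q,k,r0,c0):
    for g in range(len(q)//4): cv2.polylines(im,[(((q[4*g:4*g+4]-[c0,r0]+.5)*k-.5)*8).round().astype(int)],True,(0,255,255),1,cv2.LINE_AA,3)
dr(im,q,5.4,165,100)
im2=cv2.resize(s["img"][250:350,325:440,::-1],None,fx=5.4,fy=5.4,interpolation=cv2.INTER_CUBIC);dr(im2,proj(s,T(b,model)),5.4,250,325)
h=max(im.shape[0],im2.shape[0]);im=np.pad(im,((0,h-im.shape[0]),(0,0),(0,0)));im2=np.pad(im2,((0,h-im2.shape[0]),(0,0),(0,0)))
o=np.hstack([im,im2]);cv2.imwrite("pics/fitc.png",cv2.resize(o,None,fx=800/o.shape[1],fy=800/o.shape[1]))
E
python3 fitc.py|tail -12
```

```text
[2.1 0.9 1.  1.6 1.2 0.8 6.7 1.2 0.7]
car both [0.4725 0.3046] 11.31 rms px 1.53
[[-0.17, 1.01], [-0.58, -0.21], [-0.69, -0.32], [0.24, -0.0], [-3.82, 3.23], [-0.22, -0.58], [0.65, 0.59], [-1.65, 1.48], [-0.61, -0.28], [0.18, 1.1], [-0.77, 0.47], [-0.67, 0.55], [-1.08, -0.2], [-3.73, -0.51], [-2.73, 0.38], [-0.11, 0.53], [0.93, -1.83], [-0.7, -0.62], [-1.03, -0.15], [-1.47, -0.69], [-1.1, -0.46], [-0.76, 0.19], [-1.94, 6.38], [-0.96, -0.68], [-0.06, -0.75]]
car 0 [0.4736 0.3019] 10.34 rms px 1.08
car 1 [0.4717 0.3069] 12.19 rms px 1.72
[1.  0.6 0.8 0.2 5.  0.6 0.9 2.2 0.7 1.1 0.9 0.9 1.1 3.8 2.8 0.5]
[2.1 0.9 1.  1.6 1.2 0.8 6.7 1.2 0.7]
car both [0.4725 0.3046] 11.31 rms px 1.53
[[-0.17, 1.01], [-0.58, -0.21], [-0.69, -0.32], [0.24, -0.0], [-3.82, 3.23], [-0.22, -0.58], [0.65, 0.59], [-1.65, 1.48], [-0.61, -0.28], [0.18, 1.1], [-0.77, 0.47], [-0.67, 0.55], [-1.08, -0.2], [-3.73, -0.51], [-2.73, 0.38], [-0.11, 0.53], [0.93, -1.83], [-0.7, -0.62], [-1.03, -0.15], [-1.47, -0.69], [-1.1, -0.46], [-0.76, 0.19], [-1.94, 6.38], [-0.96, -0.68], [-0.06, -0.75]]
car 0 [0.4736 0.3019] 10.34 rms px 1.08
car 1 [0.4717 0.3069] 12.19 rms px 1.72
pocket [[0.39404231 0.28889434 0.106     ]]
```

View pics/fitc.png

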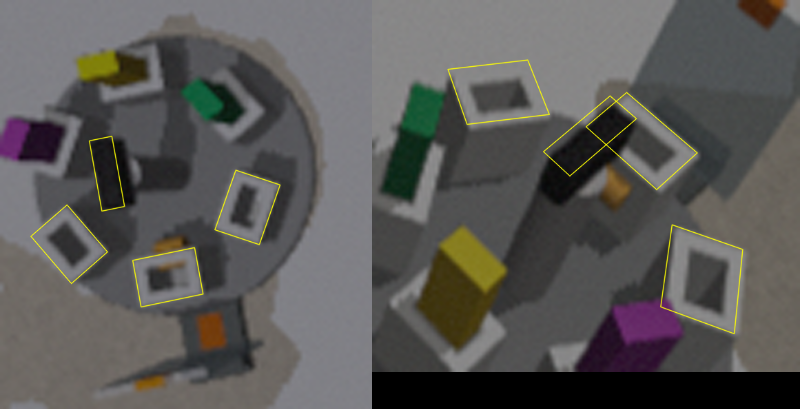

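```bash
cat > plan.py <<'E'
from h import *
def pose():
    o=robot.get_obs();return np.array(o["position"]),Ro.from_quat(o["tool_rot"]),o
def mk(y,z):
    y=y/np.linalg.norm(y);z=z-y*(z@y);z=z/np.linalg.norm(z);return Ro.from_matrix(np.c_[np.cross(y,z),y,z])
def rows(tp,tR,n,p=None,R=None):
    if p is None: p,R,_=pose()
    if tR is None: tR=R
    rv=(R.inv()*tR).as_rotvec();d=(np.array(tp)-p)/n
    print("rotvec deg",np.degrees(rv).round(2),"shift tool(final)",tR.inv().apply(np.array(tp)-p).round(4),"dist",np.linalg.norm(tp-p).round(4))
    for i in range(n):
        Ri=R*Ro.from_rotvec(rv*(i/n))   # shift in axes before the turn
        print(np.degrees(rv/n).round(1).tolist(),Ri.inv().apply(d).round(4).tolist())
barO=np.array([.474,-.3445,0]);by=np.radians(83.7)
bx=np.array([np.cos(by),np.sin(by),0]);bY=np.array([-np.sin(by),np.cos(by),0]);Z=np.array([0,0,1.])
tl=np.radians(35)
def pick(sign): return mk(-np.cos(tl)*Z-np.sin(tl)*bx,sign*bY)
B=barO+.042*bx+.048*Z
E
python3 - <<'E'
from plan import *
p,R,o=pose();print(R.as_matrix().round(3))
for s in(1,-1):
    Rp=pick(s);print(s,np.degrees((R.inv()*Rp).as_rotvec()))
    tcp=B+.006*Rp.apply([0,1,0]);print(tcp,tcp-.1*Rp.apply([0,1,0]))
rows(p+[0,0,.1],None,2)
E
```

```text
[[ 0.922 -0.     0.386]
 [-0.386  0.     0.922]
 [-0.    -1.    -0.   ]]
1 [ -32.37569578 -102.67801295   24.20295485]
[ 0.47823119 -0.30617432  0.04308509] [ 0.4845253  -0.24916306  0.12500029]
-1 [-22.42699409  71.13487212 -30.00003687]
[ 0.47823119 -0.30617432  0.04308509] [ 0.4845253  -0.24916306  0.12500029]
rotvec deg [0. 0. 0.] shift tool(final) [-0.  -0.1 -0. ] dist 0.1
[0.0, 0.0, 0.0] [-0.0, -0.05, -0.0]
[0.0, 0.0, 0.0] [-0.0, -0.05, -0.0]
```

Run:
```python
from plan import *
p,R,o=pose()
Ry=R*Ro.from_euler('y',20,degrees=True)
rows(np.array([.4,.4,.34]),Ry,5)
```

```text
rotvec deg [-0. 20. -0.] shift tool(final) [ 0.2362 -0.1095 -0.022 ] dist 0.2612
[-0.0, 4.0, -0.0] [0.0429, -0.0219, -0.0203]
[-0.0, 4.0, -0.0] [0.0442, -0.0219, -0.0173]
[-0.0, 4.0, -0.0] [0.0453, -0.0219, -0.0141]
[-0.0, 4.0, -0.0] [0.0462, -0.0219, -0.0109]
[-0.0, 4.0, -0.0] [0.0468, -0.0219, -0.0077]
```

```bash
python3 -m crank '[[[0,4,0,0.043,-0.022,-0.020,100],[0,4,0,0.044,-0.022,-0.017,100],[0,4,0,0.045,-0.022,-0.014,100],[0,4,0,0.046,-0.022,-0.011,100],[0,4,0,0.047,-0.022,-0.008,100]]]'
python3 - <<'E'
from plan import *
p,R,o=pose()
print(p,R.as_matrix().round(3).tolist(),o["q"].round(3))
Ry=R*Ro.from_euler('y',40,degrees=True)
rows(np.array([.5,.0,.34]),Ry,10)
E
```

```text
time: 2.22
position: [0.4007, 0.3993, 0.3414]
tool_rot: [-0.658, 0.258, -0.258, 0.658]
ft_force: [-0.1, 1.1, 0.4]
grip_width: 0.0873
[0.40067087 0.39925894 0.34137021] [[0.733, 0.0, 0.68], [-0.68, 0.0, 0.733], [0.0, -1.0, 0.0]] [ 0.586  0.336  1.437  0.     1.368 -0.237]
rotvec deg [ 0. 40.  0.] shift tool(final) [0.4085 0.0013 0.0489] dist 0.4114
[0.0, 4.0, 0.0] [0.0344, 0.0001, -0.0225]
[0.0, 4.0, 0.0] [0.0359, 0.0001, -0.0201]
[0.0, 4.0, 0.0] [0.0372, 0.0001, -0.0175]
[0.0, 4.0, 0.0] [0.0384, 0.0001, -0.0149]
[0.0, 4.0, 0.0] [0.0393, 0.0001, -0.0121]
[0.0, 4.0, 0.0] [0.0401, 0.0001, -0.0094]
[0.0, 4.0, 0.0] [0.0406, 0.0001, -0.0066]
[0.0, 4.0, 0.0] [0.041, 0.0001, -0.0037]
[0.0, 4.0, 0.0] [0.0411, 0.0001, -0.0008]
[0.0, 4.0, 0.0] [0.0411, 0.0001, 0.002]
```

```bash
python3 -m crank '[[[0,4,0,0.034,0,-0.022,100],[0,4,0,0.036,0,-0.020,100],[0,4,0,0.037,0,-0.018,100],[0,4,0,0.038,0,-0.015,100],[0,4,0,0.039,0,-0.012,100]]]' >/dev/null;  python3 -m crank '[[[0,4,0,0.040,0,-0.009,100],[0,4,0,0.041,0,-0.007,100],[0,4,0,0.041,0,-0.004,100],[0,4,0,0.041,0,-0.001,100],[0,4,0,0.041,0,0.002,100]]]'
python3 - <<'E'
from plan import *
p,R,o=pose()
Rp=pick(-1); tcp=B+.006*Rp.apply([0,1,0])
rows(tcp-.11*Rp.apply([0,1,0])+[0,0,.03],Rp,10)
E
```

```text
time: 3.48
position: [0.4989, 0.0009, 0.3407]
tool_rot: [-0.53, 0.468, -0.468, 0.53]
ft_force: [0.7, -0.5, -0.4]
grip_width: 0.0873
rotvec deg [ -4.13  13.   -34.84] shift tool(final) [0.0984 0.2856 0.0131] dist 0.3024
[-0.4, 1.3, -3.5] [0.0241, 0.0178, -0.0044]
[-0.4, 1.3, -3.5] [0.023, 0.0192, -0.0037]
[-0.4, 1.3, -3.5] [0.0219, 0.0206, -0.0031]
[-0.4, 1.3, -3.5] [0.0207, 0.0219, -0.0024]
[-0.4, 1.3, -3.5] [0.0194, 0.0232, -0.0018]
[-0.4, 1.3, -3.5] [0.018, 0.0243, -0.0012]
[-0.4, 1.3, -3.5] [0.0165, 0.0254, -0.0007]
[-0.4, 1.3, -3.5] [0.0149, 0.0263, -0.0001]
[-0.4, 1.3, -3.5] [0.0133, 0.0272, 0.0004]
[-0.4, 1.3, -3.5] [0.0116, 0.0279, 0.0009]
```

```bash
python3 -m crank '[[[-0.4,1.3,-3.5,0.024,0.018,-0.004,100],[-0.4,1.3,-3.5,0.023,0.019,-0.004,100],[-0.4,1.3,-3.5,0.022,0.021,-0.003,100],[-0.4,1.3,-3.5,0.021,0.022,-0.002,100],[-0.4,1.3,-3.5,0.019,0.023,-0.002,100]]]' >/dev/null;  python3 -m crank '[[[-0.4,1.3,-3.5,0.018,0.024,-0.001,100],[-0.4,1.3,-3.5,0.017,0.025,-0.001,100],[-0.4,1.3,-3.5,0.015,0.026,0,100],[-0.4,1.3,-3.5,0.013,0.027,0,100],[-0.4,1.3,-3.5,0.012,0.028,0.001,100]]]'
python3 - <<'E'
from plan import *
p,R,o=pose();print(o["q"].round(2))
Rp=pick(-1); tcp=B+.006*Rp.apply([0,1,0])
rows(tcp-.04*Rp.apply([0,1,0]),Rp,3)
c=robot.camera("top");crop(c,160,260,290,400,7,"t1.png")
E
```

```text
time: 4.72
position: [0.4863, -0.2434, 0.164]
tool_rot: [0.609, -0.358, 0.646, -0.291]
ft_force: [0.1, -0.1, -1.2]
grip_width: 0.0867
[-0.36  0.56  1.83 -0.9   0.8   0.41]
rotvec deg [-0.24  0.01  0.25] shift tool(final) [-0.0175  0.0953 -0.0011] dist 0.0969
[-0.1, 0.0, 0.1] [-0.006, 0.0317, -0.0005]
[-0.1, 0.0, 0.1] [-0.0059, 0.0318, -0.0005]
[-0.1, 0.0, 0.1] [-0.0059, 0.0318, -0.0004]
```

View pics/t1.png

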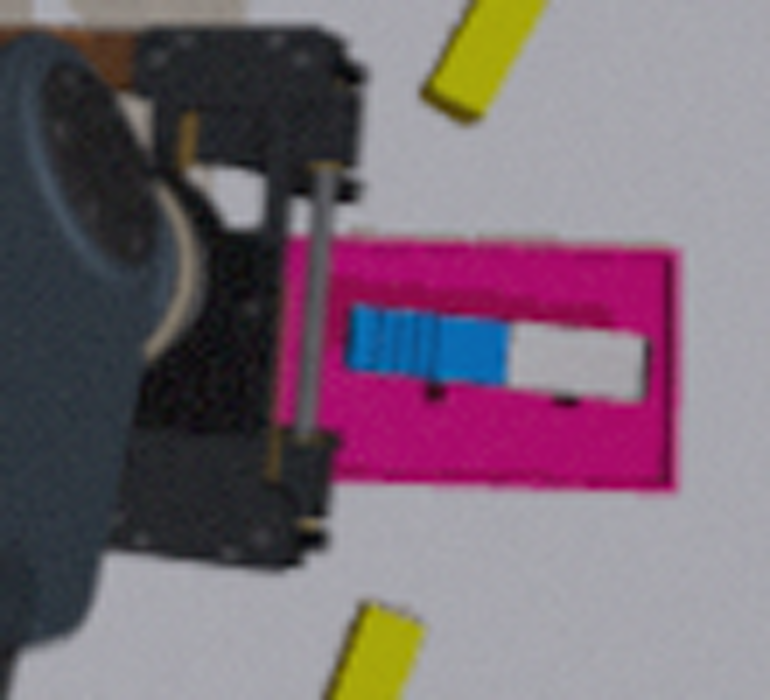

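The top picture shows the open jaws left of the bar's blue head (crop about (350,340)), with their centre in line with the bar. I go in now.

```bash
python3 -m crank '[[[0,0,0,-0.006,0.032,0,100],[0,0,0,-0.006,0.032,0,100],[0,0,0,-0.006,0.031,-0.001,100],[0,0,0,0,0.020,0,100],[0,0,0,0,0,0,100]]]'
python3 - <<'E'
from plan import *
Rp=pick(-1); tcp=B+.006*Rp.apply([0,1,0])
rows(tcp,Rp,2)
c=robot.camera("top");crop(c,160,260,290,400,7,"t2.png")
c=robot.camera("scene");crop(c,110,200,190,290,7,"s2.png")
E
```

```text
time: 5.4
position: [0.4794, -0.2941, 0.0592]
tool_rot: [0.609, -0.359, 0.644, -0.292]
ft_force: [-0.8, 0.5, 0.1]
grip_width: 0.0872
rotvec deg [-0.08  0.08  0.1 ] shift tool(final) [0.0007 0.0201 0.0002] dist 0.0201
[-0.0, 0.0, 0.1] [0.0003, 0.0101, 0.0001]
[-0.0, 0.0, 0.1] [0.0004, 0.0101, 0.0001]
```

View pics/s2.png

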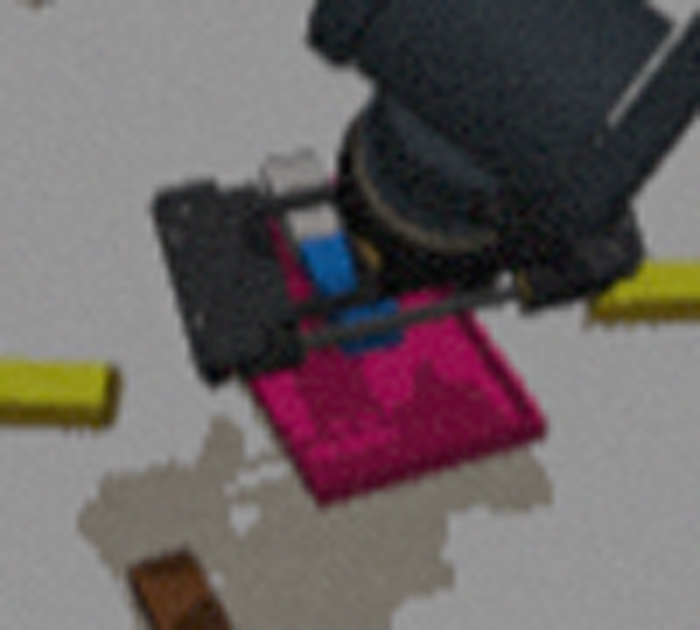

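View pics/t2.png

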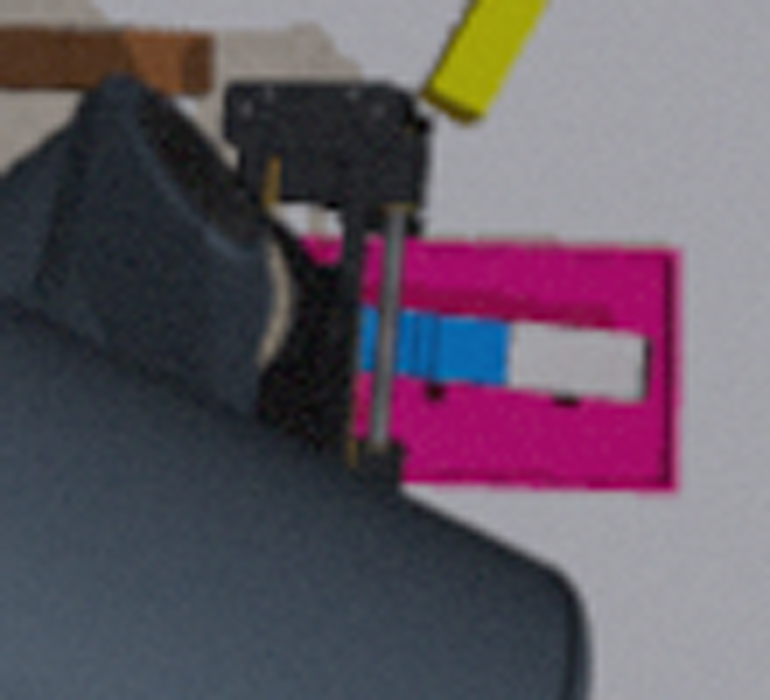

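Both views show the bar between the fingers and nothing else touched (fingers at crop (400,330) in top). I advance the last 20 mm and close.

```bash
python3 -m crank '[[[0,0,0,0.001,0.010,0,100],[0,0,0,0,0.010,0,100],[0,0,0,0,0,0,100],[0,0,0,0,0,0,5],[0,0,0,0,0,0,5]]]' 45; python3 -m crank '[[[0,0,0,0,0,0,5],[0,0,0,0,0,0,5],[0,0,0,0,0,0,5],[0,0,0,0,0,0,5],[0,0,0,0,0,0,5]]]' 45
```

```text
time: 6.12
position: [0.4785, -0.3059, 0.0442]
tool_rot: [0.609, -0.358, 0.645, -0.292]
ft_force: [-0.1, -0.7, 0.1]
grip_width: 0.0743
time: 6.75
position: [0.4782, -0.306, 0.0441]
tool_rot: [0.609, -0.359, 0.645, -0.292]
ft_force: [-1.1, -0.5, 1.3]
grip_width: 0.0276
```

```bash
cat > hold.py <<'E'
from plan import *
import json
def barpose_stand(x=.5599,y=.0082,yaw=-73.24):
    a=np.radians(yaw+180); # bar y = -stand y ; bar z = x cross y
    by_=np.array([-np.sin(a),np.cos(a),0]);bx_=Z
    return Ro.from_matrix(np.c_[bx_,by_,np.cross(bx_,by_)]),np.array([x,y,.010])
E
python3 - <<'E'
from hold import *
p,R,o=pose()
# jaws give bar's yaw about tool y; use measured tool z as bar -y
bYm=-R.apply([0,0,1]);print("jaw yaw vs bar",np.degrees(np.arctan2(bYm[1],bYm[0])),"bar",np.degrees(np.arctan2(bY[1],bY[0])))
x=np.array([bYm[1],-bYm[0],0]);x/=np.linalg.norm(x)
Rb=Ro.from_matrix(np.c_[x,np.cross(Z,x),Z])
foot=barO+.048*Z-.065*x
Rtb=R.inv()*Rb; ft=R.inv().apply(foot-p)
print(Rtb.as_matrix().round(3),ft)
json.dump([Rtb.as_quat().tolist(),ft.tolist()],open("hold.json","w"))
rows(p+[0,0,.16],None,4)
E
```

```text
jaw yaw vs bar 173.8627805872174 bar 173.70000000000002
[[-0.818  0.001  0.576]
 [-0.576 -0.001 -0.818]
 [ 0.    -1.     0.002]] [ 8.70890045e-02  5.65557657e-02 -7.45720156e-05]
rotvec deg [0. 0. 0.] shift tool(final) [ 0.0921 -0.1308  0.0003] dist 0.16
[0.0, 0.0, 0.0] [0.023, -0.0327, 0.0001]
[0.0, 0.0, 0.0] [0.023, -0.0327, 0.0001]
[0.0, 0.0, 0.0] [0.023, -0.0327, 0.0001]
[0.0, 0.0, 0.0] [0.023, -0.0327, 0.0001]
```

```bash
python3 -m crank '[[[0,0,0,0.012,-0.016,0,5],[0,0,0,0.023,-0.033,0,5],[0,0,0,0.023,-0.033,0,5],[0,0,0,0.023,-0.033,0,5],[0,0,0,0.011,-0.016,0,5]]]'
python3 - <<'E'
from hold import *
p,R,o=pose();print(o["ft_force"])
q,ft=json.load(open("hold.json"));Rtb=Ro.from_quat(q);ft=np.array(ft)
Rb,f=barpose_stand()
tR=Rb*Rtb.inv(); 
print("final tcp",f-tR.apply(ft),"toolY",tR.apply([0,1,0]),"tool z",tR.apply([0,0,1]))
tp=f+[0,0,.085]-tR.apply(ft)
rows(tp,tR,15)
E
```

```text
time: 7.38
position: [0.4786, -0.3058, 0.2063]
tool_rot: [0.608, -0.358, 0.646, -0.292]
ft_force: [-0.5, -0.9, -1.9]
grip_width: 0.028
[-0.49006527 -0.90391203 -1.86777927]
final tcp [0.55885191 0.01196036 0.11376809] toolY [-0.23452278  0.78325243 -0.57577314] tool z [9.57978626e-01 2.86839592e-01 5.55111512e-17]
rotvec deg [ -4.62 -24.88  88.78] shift tool(final) [-0.1559  0.2344  0.1681] dist 0.3278
[-0.3, -1.7, 5.9] [-0.018, -0.012, 0.0031]
[-0.3, -1.7, 5.9] [-0.019, -0.0101, 0.0035]
[-0.3, -1.7, 5.9] [-0.0199, -0.0082, 0.004]
[-0.3, -1.7, 5.9] [-0.0205, -0.0061, 0.0046]
[-0.3, -1.7, 5.9] [-0.0209, -0.004, 0.0052]
[-0.3, -1.7, 5.9] [-0.021, -0.0018, 0.0058]
[-0.3, -1.7, 5.9] [-0.0209, 0.0003, 0.0064]
[-0.3, -1.7, 5.9] [-0.0206, 0.0024, 0.007]
[-0.3, -1.7, 5.9] [-0.02, 0.0045, 0.0076]
[-0.3, -1.7, 5.9] [-0.0192, 0.0064, 0.0082]
[-0.3, -1.7, 5.9] [-0.0182, 0.0083, 0.0088]
[-0.3, -1.7, 5.9] [-0.017, 0.0101, 0.0093]
[-0.3, -1.7, 5.9] [-0.0156, 0.0117, 0.0098]
[-0.3, -1.7, 5.9] [-0.014, 0.0132, 0.0103]
[-0.3, -1.7, 5.9] [-0.0123, 0.0145, 0.0108]
```

```bash
python3 -m crank '[[[-0.3,-1.7,5.9,-0.018,-0.012,0.003,5],[-0.3,-1.7,5.9,-0.019,-0.010,0.004,5],[-0.3,-1.7,5.9,-0.020,-0.008,0.004,5],[-0.3,-1.7,5.9,-0.020,-0.006,0.005,5],[-0.3,-1.7,5.9,-0.021,-0.004,0.005,5]]]' | grep pos;  python3 -m crank '[[[-0.3,-1.7,5.9,-0.021,-0.002,0.006,5],[-0.3,-1.7,5.9,-0.021,0,0.006,5],[-0.3,-1.7,5.9,-0.021,0.002,0.007,5],[-0.3,-1.7,5.9,-0.020,0.004,0.008,5],[-0.3,-1.7,5.9,-0.019,0.006,0.008,5]]]'
python3 - <<'E'
from hold import *
p,R,o=pose();print(o["q"].round(2))
q,ft=json.load(open("hold.json"));Rtb=Ro.from_quat(q);ft=np.array(ft)
Rb,f=barpose_stand()
tR=Rb*Rtb.inv(); 
tp=f+[0,0,.085]-tR.apply(ft)
rows(tp,tR,5)
E
```

```text
position: [0.505, -0.1992, 0.2012]
time: 8.62
position: [0.5317, -0.0935, 0.2]
tool_rot: [-0.445, 0.582, -0.315, 0.603]
ft_force: [-0.4, 0.3, -1.7]
grip_width: 0.0275
[-0.54  0.58  1.52  0.28  1.39 -0.8 ]
rotvec deg [-1.13 -8.01 29.51] shift tool(final) [-0.0527  0.077   0.0563] dist 0.109
[-0.2, -1.6, 5.9] [-0.0182, 0.008, 0.009]
[-0.2, -1.6, 5.9] [-0.017, 0.0098, 0.0095]
[-0.2, -1.6, 5.9] [-0.0156, 0.0115, 0.01]
[-0.2, -1.6, 5.9] [-0.0141, 0.0129, 0.0105]
[-0.2, -1.6, 5.9] [-0.0124, 0.0143, 0.0109]
```

```bash
python3 -m crank '[[[-0.2,-1.6,5.9,-0.018,0.008,0.009,5],[-0.2,-1.6,5.9,-0.017,0.010,0.010,5],[-0.2,-1.6,5.9,-0.016,0.012,0.010,5],[-0.2,-1.6,5.9,-0.014,0.013,0.011,5],[-0.2,-1.6,5.9,-0.012,0.014,0.011,5]]]'
python3 - <<'E'
from hold import *
import pickle
p,R,o=pose();print(o["q"].round(2))
q,ft=json.load(open("hold.json"));Rtb=Ro.from_quat(q);ft=np.array(ft)
Rb,f=barpose_stand()
tR=Rb*Rtb.inv(); 
tp=f+[0,0,.085]-tR.apply(ft)
rows(tp,tR,1)
t=avg("top",2);s=avg("scene",2);pickle.dump((t,s),open("c1.pkl","wb"))
Rc=R*Rtb;fc=p+R.apply(ft);print("foot",fc,"bar x",Rc.apply([1,0,0]))
C=[fc+Rc.apply([x,y,z]) for x in(0,.062,.13) for y,z in((-.014,-.008),(-.014,.008),(.014,.008),(.014,-.008))]
for n,c,(r0,r1,c0,c1) in(("t",t,(140,215,205,285)),("s",s,(185,275,225,305))):
    im=crop(c,r0,r1,c0,c1,8,n+"3r.png");u=proj(c,C)
    for g in range(3): cv2.polylines(im,[(((u[4*g:4*g+4]-[c0,r0]+.5)*8-.5)*8).round().astype(int)],True,(0,255,255),1,cv2.LINE_AA,3)
    cv2.imwrite(f"pics/{n}3.png",im)
E
```

```text
time: 9.25
position: [0.5604, 0.012, 0.1975]
tool_rot: [-0.309, 0.636, -0.115, 0.698]
ft_force: [-0.2, -0.1, -1.6]
grip_width: 0.0275
[-0.5   0.77  1.43  0.62  1.69 -0.97]
rotvec deg [-0.14  0.    0.08] shift tool(final) [-0.0013 -0.0004 -0.0015] dist 0.002
[-0.1, 0.0, 0.1] [-0.0013, -0.0004, -0.0015]
foot [0.56160686 0.00813046 0.0937327 ] bar x [-1.79446267e-03  8.95700614e-04  9.99997989e-01]
```

View pics/t3.png

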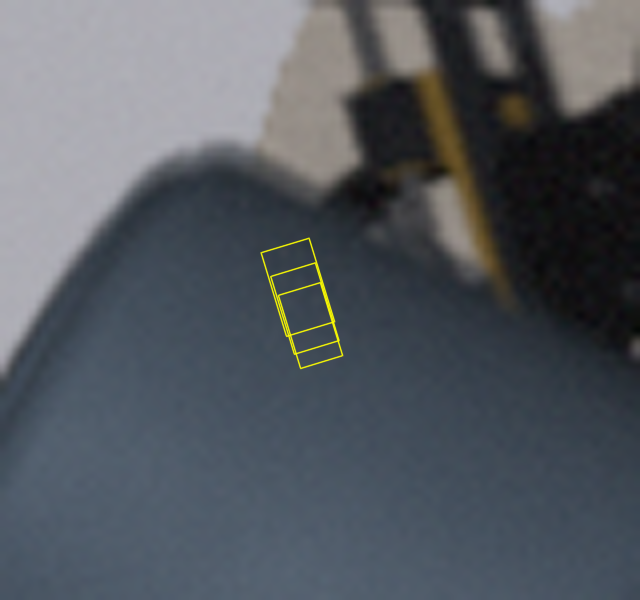

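View pics/s3.png

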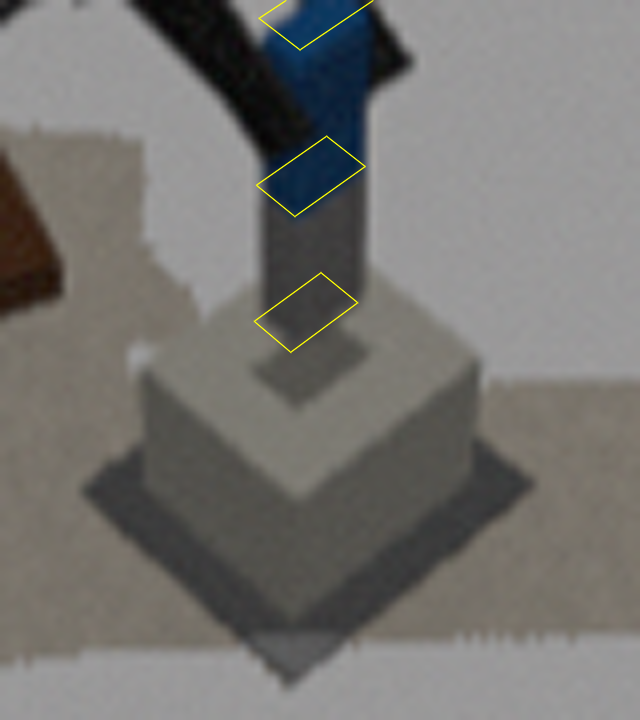

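Run:
```python
from hold import *
import pickle
t,s=pickle.load(open("c1.pkl","rb"))
im=crop(s,185,240,245,285,14,"s3z.png")
im=np.clip(im.astype(float)*2.2-60,0,255).astype(np.uint8);cv2.imwrite("pics/s3z.png",im)
```

```text
(no output)
```

View pics/s3z.png

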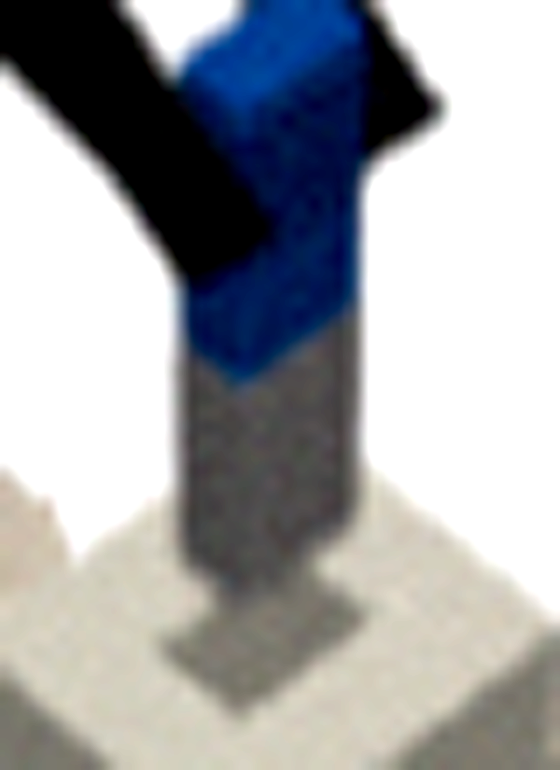

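Run:
```python
from fit import *
import pickle
t,s=pickle.load(open("c1.pkl","rb"))
ub=px([(183,352),(242,385),(355,305),(240,100),(180,70),(362,38)],14,185,245)
uw=px([(162,645),(240,715),(365,615)],14,185,245)
# bar corners in stand-like frame: x half .008, y half .014
def cor(a,b,z): return np.array([[-a,b,z],[a,b,z],[a,-b,z],[-a,-b,z]])
P=[.56,.008,np.radians(-73.24)]
def near(M,us,P,dz=0):
    q=proj(s,T(P,M));return q
L=proj(s,T(P,cor(.008,.014,.16)));print(L)
# identify: left=min col, front=max row, right=max col
iL,iF,iR=L[:,0].argmin(),L[:,1].argmax(),L[:,0].argmax();print(iL,iF,iR)
def f(p):
    b1=cor(.008,.014,p[3]+.062);b2=cor(.008,.014,p[3]+.13)
    X=np.array([b1[iL],b1[iF],b1[iR],b2[iF],b2[iL],b2[iR]])
    return (proj(s,T(p,X))-ub).ravel()
r=least_squares(f,[*P,.094]);print("bar",r.x[:2],np.degrees(r.x[2]),"footz",r.x[3],r.fun.reshape(-1,2).round(2).tolist())
r3=least_squares(lambda p:f([*p,.0937]),P);print("bar z fixed",r3.x[:2],np.degrees(r3.x[2]))
w=cor(.0105,.0165,.07)
g=lambda p:(proj(s,T(p,w[[iL,iF,iR]]))-uw).ravel()
r2=least_squares(g,P);print("well",r2.x[:2],np.degrees(r2.x[2]),r2.fun.reshape(-1,2).round(2).tolist())
r2=least_squares(lambda p:g([*p,P[2]]),P[:2]);print("well fixed yaw",r2.x)
```

```text
[[261.96474371 210.05316742]
 [257.11054596 206.16931616]
 [265.89699168 200.02617945]
 [270.75733043 203.79158121]]
1 0 3
bar [ 0.54470203 -0.02222518] -71.96460488894769 footz 0.050744756667981124 [[-0.57, -0.92], [-0.14, 0.3], [-0.15, -0.02], [0.55, 1.23], [-0.08, -0.23], [0.35, -0.41]]
bar z fixed [0.56367432 0.0125473 ] -71.15075149079208
well [0.55962113 0.00879054] -72.37325662045158 [[-0.48, 0.11], [-0.04, 0.07], [0.52, -0.2]]
well fixed yaw [0.55954761 0.00885564]
```

```bash
python3 -m crank '[[[0,0,0,-0.0013,-0.0004,-0.0015,5],[0,0,0,0.0082,0.0058,0,5],[0,0,0,0.0065,0.0046,0,5],[0,0,0,0,0,0,5],[0,0,0,0,0,0,5]]]'
python3 - <<'E'
from hold import *
p,R,o=pose()
q,ft=json.load(open("hold.json"));Rtb=Ro.from_quat(q);ft=np.array(ft)
print("foot",p+R.apply(ft),(R*Rtb).apply([1,0,0]))
s=avg("scene",2)
im=crop(s,195,250,240,290,12,"s4.png");im=np.clip(im.astype(float)*2-40,0,255).astype(np.uint8);cv2.imwrite("pics/s4.png",im)
E
```

```text
time: 10.07
position: [0.5588, 0.0116, 0.1812]
tool_rot: [-0.309, 0.636, -0.116, 0.698]
ft_force: [-0.7, -0.7, -2.0]
grip_width: 0.0272
foot [0.56003201 0.00758864 0.07745952] [-0.00205605  0.00282901  0.99999388]
```

View pics/s4.png

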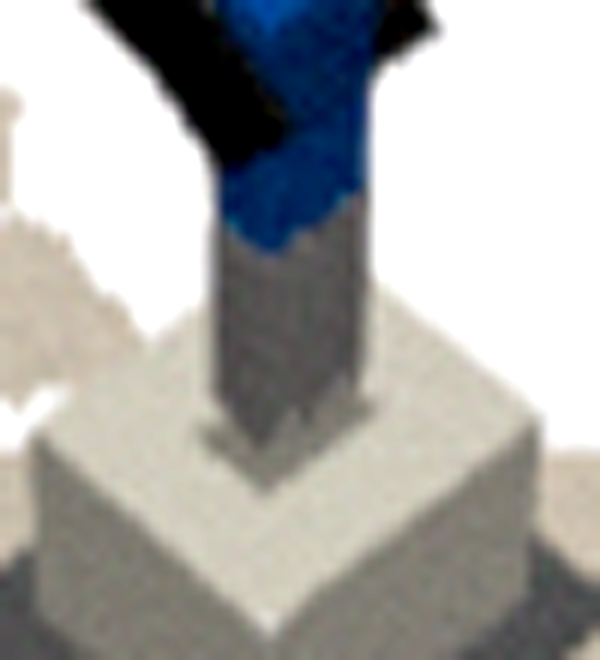

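```bash
python3 -m crank '[[[0,0,0,-0.0005,0.0007,-0.0004,5],[0,0,0,0.0041,0.0029,0,5],[0,0,0,0.0041,0.0029,0,5],[0,0,0,0.0041,0.0029,0,5],[0,0,0,0,0,0,5]]]'
python3 - <<'E'
from hold import *
p,R,o=pose()
q,ft=json.load(open("hold.json"));Rtb=Ro.from_quat(q);ft=np.array(ft)
print("foot",p+R.apply(ft),(R*Rtb).apply([1,0,0]),o["ft_force"],o["moment"])
s=avg("scene",2)
im=crop(s,195,250,240,290,12,"s5.png");im=np.clip(im.astype(float)*2-40,0,255).astype(np.uint8);cv2.imwrite("pics/s5.png",im)
E
```

```text
time: 10.8
position: [0.5579, 0.0125, 0.1656]
tool_rot: [-0.309, 0.636, -0.115, 0.698]
ft_force: [1.3, 0.6, -1.3]
grip_width: 0.0279
foot [0.55904156 0.00846103 0.06187168] [-0.00102237  0.00241031  0.99999657] [ 1.2947615   0.55006607 -1.27145129] [-0.72985338 -0.16155231  0.00095801]
```

View pics/s5.png

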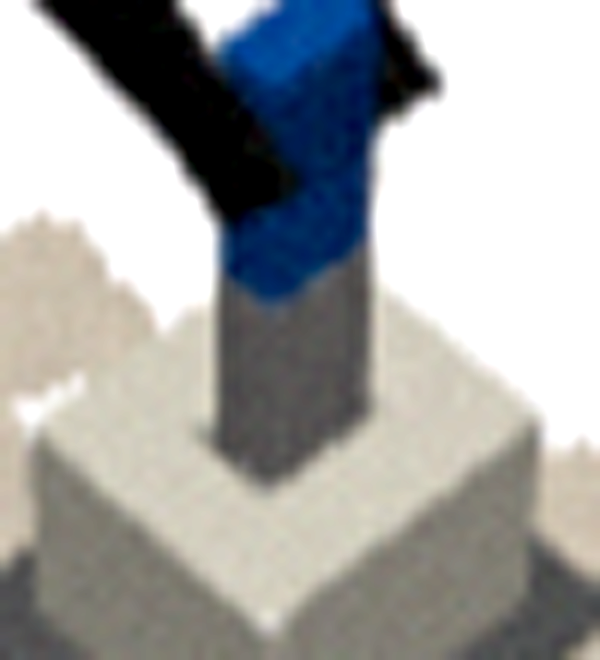

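The foot is inside the well mouth (crop about (265,485)) with no contact force, so I keep lowering.

```bash
python3 -m crank '[[[0,0,0,0.0049,0.0035,0,5],[0,0,0,0.0049,0.0035,0,5],[0,0,0,0.0049,0.0035,0,5],[0,0,0,0.0049,0.0035,0,5],[0,0,0,0.0049,0.0035,0,5]]]'; python3 -m crank '[[[0,0,0,0.0049,0.0035,0,5],[0,0,0,0.0049,0.0035,0,5],[0,0,0,0.0025,0.0017,0,5],[0,0,0,0,0,0,5],[0,0,0,0,0,0,5]]]'
```

```text
time: 11.52
position: [0.5582, 0.0125, 0.1356]
tool_rot: [-0.309, 0.636, -0.116, 0.698]
ft_force: [0.3, 0.3, -1.4]
grip_width: 0.0277
time: 12.15
position: [0.5583, 0.0124, 0.1212]
tool_rot: [-0.309, 0.635, -0.116, 0.698]
ft_force: [0.4, 0.4, -1.7]
grip_width: 0.0275
```

```bash
python3 -m crank '[[[0,0,0,0.0016,0.0012,0,5],[0,0,0,0.0016,0.0012,0,5],[0,0,0,0.0012,0.0009,0,5],[0,0,0,0,0,0,5],[0,0,0,0,0,0,5]]]'; python3 -m crank '[[[0,0,0,0.0008,0.0006,0,5],[0,0,0,0.0008,0.0006,0,5],[0,0,0,0,0,0,5],[0,0,0,0,0,0,5],[0,0,0,0,0,0,5]]]'
```

```text
time: 12.78
position: [0.5582, 0.0125, 0.1155]
tool_rot: [-0.309, 0.635, -0.116, 0.698]
ft_force: [-0.3, 0.2, -1.6]
grip_width: 0.0275
time: 13.4
position: [0.5581, 0.0129, 0.1153]
tool_rot: [-0.308, 0.636, -0.115, 0.698]
ft_force: [-0.9, -1.5, 6.5]
grip_width: 0.0274
```

The floor was felt at TCP z = 0.115, as planned. I open and look.

```bash
python3 -m crank '[[[0,0,0,0,0,0,45],[0,0,0,0,0,0,60],[0,0,0,0,0,0,60],[0,0,0,0,0,0,60],[0,0,0,0,0,0,60]]]'
python3 - <<'E'
from hold import *
s=avg("scene",2)
im=crop(s,180,250,230,300,10,"s6.png");im=np.clip(im.astype(float)*2-40,0,255).astype(np.uint8);cv2.imwrite("pics/s6.png",im)
E
```

```text
time: 14.02
position: [0.5581, 0.0127, 0.1134]
tool_rot: [-0.309, 0.636, -0.116, 0.698]
ft_force: [-0.2, -0.3, 0.2]
grip_width: 0.0522
```

View pics/s6.png

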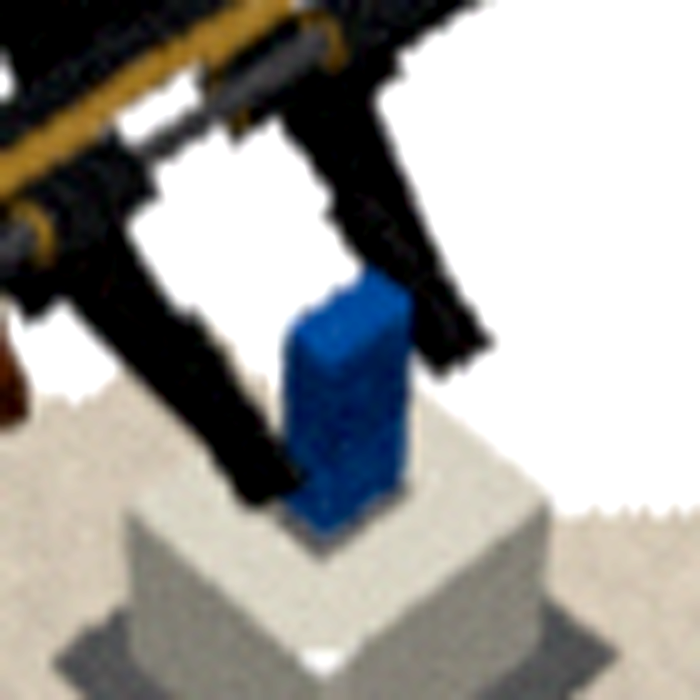

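The bar stands in the well, foot on the floor. Its head (crop (345,400)) is just above the mouth and the fingers are clear on both sides. I back out.

```bash
python3 -m crank '[[[0,0,0,0,-0.015,0,65],[0,0,0,0,-0.03,0,70],[0,0,0,0,-0.04,0,70],[0,0,0,0,-0.05,0,70],[0,0,0,0,-0.05,0,70]]]'
python3 - <<'E'
from hold import *
import pickle
a=np.radians(16.76);tR=mk(-Z,np.array([np.cos(a),np.sin(a),0]))
rows(np.array([.5599,.0082,.26]),tR,8)
t=avg("top",2);s=avg("scene",2);pickle.dump((t,s),open("c2.pkl","wb"))
for n,c in(("t",t),("s",s)):
    r,cc=(160,215) if n=="t" else (190,225)
    im=crop(c,r,r+60,cc,cc+70,10,n+"7.png");im=np.clip(im.astype(float)*1.6-30,0,255).astype(np.uint8);cv2.imwrite(f"pics/{n}7.png",im)
E
```

```text
time: 14.75
position: [0.6013, -0.134, 0.2222]
tool_rot: [-0.309, 0.635, -0.116, 0.698]
ft_force: [1.3, -0.2, -0.3]
grip_width: 0.061
rotvec deg [ -0.2   -0.19 -54.59] shift tool(final) [-0.1481 -0.0378  0.0014] dist 0.1528
[-0.0, -0.0, -6.8] [-0.0146, 0.0123, 0.0001]
[-0.0, -0.0, -6.8] [-0.0159, 0.0105, 0.0001]
[-0.0, -0.0, -6.8] [-0.0171, 0.0086, 0.0001]
[-0.0, -0.0, -6.8] [-0.018, 0.0065, 0.0001]
[-0.0, -0.0, -6.8] [-0.0186, 0.0043, 0.0001]
[-0.0, -0.0, -6.8] [-0.019, 0.002, 0.0002]
[-0.0, -0.0, -6.8] [-0.0191, -0.0002, 0.0002]
[-0.0, -0.0, -6.8] [-0.0189, -0.0025, 0.0002]
```

View pics/t7.png

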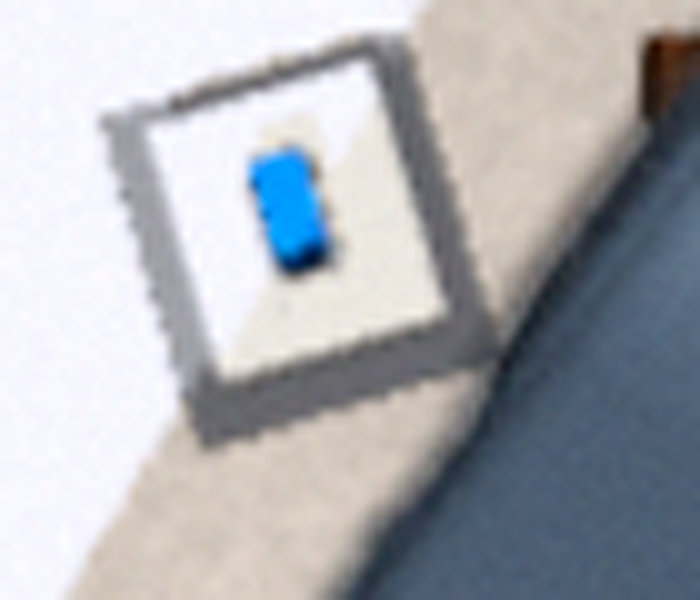

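View pics/s7.png

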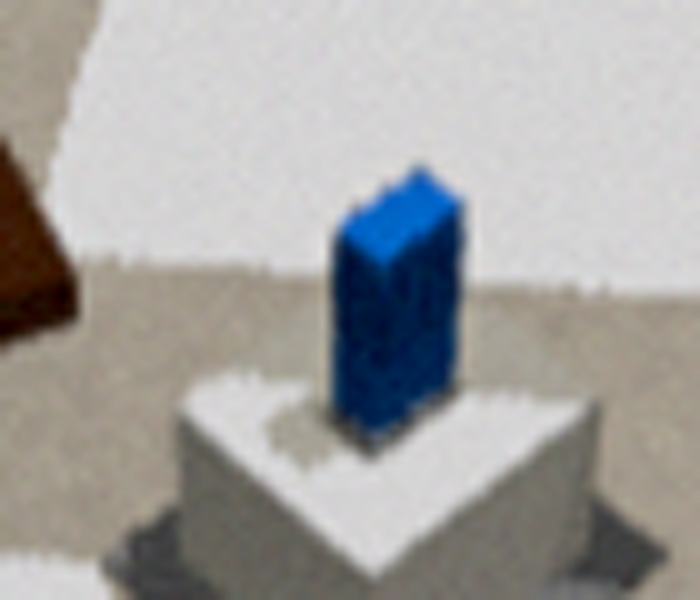

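Run:
```python
from fit import *
import pickle
t,s=pickle.load(open("c2.pkl","rb"))
for c,u in((t,px([(250,163),(300,148),(327,247),(275,258)],10,160,215)),(s,px([(343,225),(422,172),(462,205),(385,260)],10,190,225))):
    X=unproj(c,u,.140);print(X.round(4).tolist(),X.mean(0))
```

```text
[[0.5694, 0.0172, 0.14], [0.5735, 0.0032, 0.14], [0.5457, -0.0042, 0.14], [0.5427, 0.0103, 0.14]] [0.55782876 0.00663613 0.14      ]
[[0.5721, 0.0067, 0.14], [0.5481, 0.0002, 0.14], [0.5444, 0.0134, 0.14], [0.5682, 0.0204, 0.14]] [0.5582079  0.01015446 0.14      ]
```

```bash
python3 -m crank '[[[0,0,-6.8,-0.015,0.012,0,70],[0,0,-6.8,-0.016,0.010,0,70],[0,0,-6.8,-0.017,0.009,0,70],[0,0,-6.8,-0.018,0.006,0,70],[0,0,-6.8,-0.019,0.004,0,70]]]'|grep pos;python3 -m crank '[[[0,0,-6.8,-0.019,0.002,0,70],[0,0,-6.8,-0.019,0,0,70],[0,0,-6.8,-0.019,-0.002,0,70],[0,0,0,0,0,0,70],[0,0,0,0,0,0,70]]]'
python3 - <<'E'
from hold import *
print(pose()[2]["q"].round(2))
a=np.radians(16.76);tR=mk(-Z,np.array([np.cos(a),np.sin(a),0]))
rows(np.array([.5602,.0085,.111]),tR,1)
E
```

```text
position: [0.5731, -0.0418, 0.2452]
time: 16.2
position: [0.5582, 0.0101, 0.2588]
tool_rot: [-0.566, 0.424, -0.421, 0.568]
ft_force: [0.8, 0.1, 1.1]
grip_width: 0.0606
[-0.18  0.41  1.57  0.01  1.17 -0.48]
rotvec deg [ 0.01 -0.16 -0.31] shift tool(final) [0.0021 0.1478 0.0015] dist 0.1478
[0.0, -0.2, -0.3] [0.0029, 0.1478, 0.0015]
```

```bash
python3 -m crank '[[[0,-0.1,-0.3,0.0016,0.010,-0.0007,70],[0,0,0,0,0.045,0,70],[0,0,0,0,0.045,0,70],[0,0,0,0,0.018,0,70],[0,0,0,0,0,0,70]]]'
python3 - <<'E'
from hold import *
s=avg("scene",2)
im=crop(s,180,250,230,300,10,"s8.png");im=np.clip(im.astype(float)*2-40,0,255).astype(np.uint8);cv2.imwrite("pics/s8.png",im)
E
```

```text
time: 16.82
position: [0.5573, 0.0069, 0.1388]
tool_rot: [0.567, -0.424, 0.422, -0.566]
ft_force: [-0.6, 0.2, -0.4]
grip_width: 0.0608
```

View pics/s8.png

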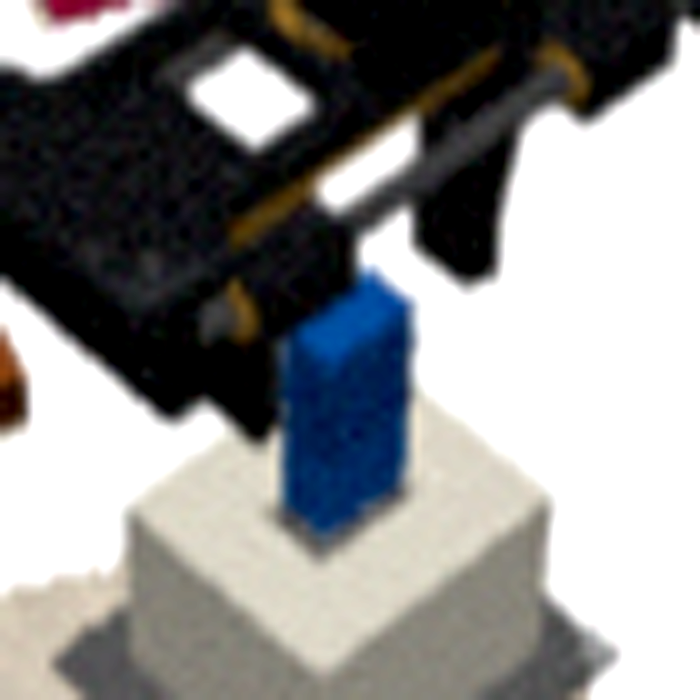

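The jaws straddle the blue head (crop (345,400)). I go down and close.

```bash
python3 -m crank '[[[0,0,0,-0.0012,0.014,0.001,70],[0,0,0,0,0.014,0,70],[0,0,0,0,0,0,5],[0,0,0,0,0,0,5],[0,0,0,0,0,0,5]]]' 58;python3 -m crank '[[[0,0,0,0,0,0,5],[0,0,0,0,0,0,5],[0,0,0,0,0,0,5],[0,0,0,0,-0.02,0,5],[0,0,0,0,-0.02,0,5]]]'
python3 - <<'E'
from hold import *
s=avg("scene",2)
im=crop(s,180,250,230,300,10,"s9.png");im=np.clip(im.astype(float)*2-40,0,255).astype(np.uint8);cv2.imwrite("pics/s9.png",im)
E
```

```text
time: 17.55
position: [0.5597, 0.0094, 0.1138]
tool_rot: [-0.567, 0.422, -0.423, 0.567]
ft_force: [0.7, -0.8, -0.3]
grip_width: 0.0386
time: 18.18
position: [0.5588, 0.0095, 0.1533]
tool_rot: [0.567, -0.422, 0.422, -0.567]
ft_force: [-0.3, 0.5, -1.2]
grip_width: 0.0277
```

View pics/s9.png

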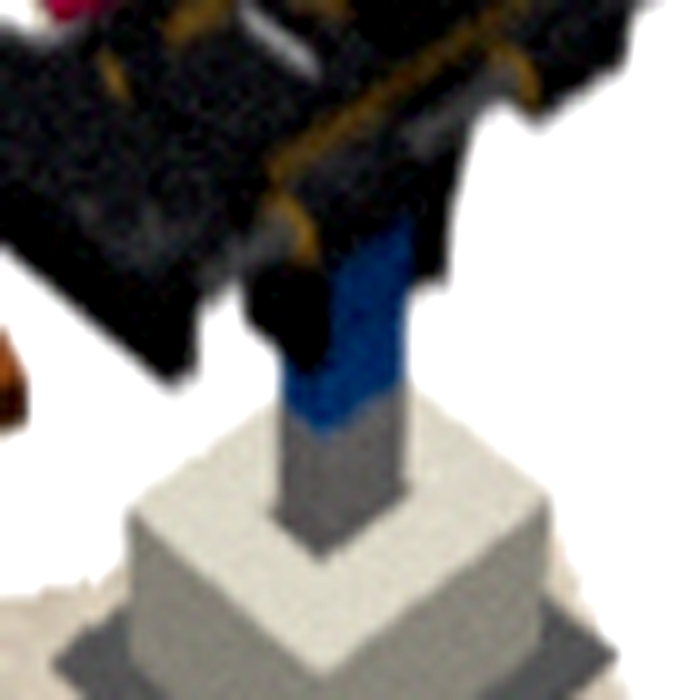

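The bar is held (width 27.7 mm) and rising out of the well. I lift it high and turn towards the pocket.

```bash
python3 -m crank '[[[0,0,0,0,-0.04,0,5],[0,0,0,0,-0.05,0,5],[0,0,0,0,-0.05,0,5],[0,0,0,0,-0.03,0,5],[0,0,0,0,0,0,5]]]'
python3 - <<'E'
from hold import *
p,R,o=pose();print(o["q"].round(2))
a=np.radians(101.3);tR=mk(-Z,np.array([np.cos(a),np.sin(a),0]))
rows(np.array([.394,.289,.323]),tR,10)
E
```

```text
time: 18.9
position: [0.5603, 0.0093, 0.325]
tool_rot: [-0.566, 0.42, -0.424, 0.568]
ft_force: [-0.6, 0.6, -1.0]
grip_width: 0.0275
[-0.18  0.34  1.48 -0.    1.32 -0.47]
rotvec deg [ -0.13 -84.67   0.38] shift tool(final) [-0.1082  0.002   0.3068] dist 0.3254
[-0.0, -8.5, 0.0] [-0.0316, 0.0001, -0.0079]
[-0.0, -8.5, 0.0] [-0.0324, 0.0001, -0.0032]
[-0.0, -8.5, 0.0] [-0.0325, 0.0001, 0.0016]
[-0.0, -8.5, 0.0] [-0.0319, 0.0001, 0.0064]
[-0.0, -8.5, 0.0] [-0.0306, 0.0001, 0.011]
[-0.0, -8.5, 0.0] [-0.0287, 0.0002, 0.0154]
[-0.0, -8.5, 0.0] [-0.0261, 0.0002, 0.0194]
[-0.0, -8.5, 0.0] [-0.0229, 0.0002, 0.0231]
[-0.0, -8.5, 0.0] [-0.0193, 0.0002, 0.0262]
[-0.0, -8.5, 0.0] [-0.0152, 0.0002, 0.0288]
```

```bash
python3 -m crank '[[[0,-8.5,0,-0.032,0,-0.008,5],[0,-8.5,0,-0.032,0,-0.003,5],[0,-8.5,0,-0.032,0,0.002,5],[0,-8.5,0,-0.032,0,0.006,5],[0,-8.5,0,-0.031,0,0.011,5]]]' |grep pos;python3 -m crank '[[[0,-8.5,0,-0.029,0,0.015,5],[0,-8.5,0,-0.026,0,0.019,5],[0,-8.5,0,-0.023,0,0.023,5],[0,-8.5,0,-0.019,0,0.026,5],[0,-8.5,0,-0.015,0,0.029,5]]]';python3 -m crank '[[[0,0,0,0,0,0,5],[0,0,0,0,0,0,5],[0,0,0,0,0,0,5],[0,0,0,0,0,0,5],[0,0,0,0,0,0,5]]]'|grep pos
python3 - <<'E'
from hold import *
import pickle
p,R,o=pose();print(o["q"].round(2))
a=np.radians(101.3);tR=mk(-Z,np.array([np.cos(a),np.sin(a),0]))
rows(np.array([.394,.289,.323]),tR,1)
t=avg("top",2);s=avg("scene",2);pickle.dump((t,s),open("c3.pkl","wb"))
im=crop(t,165,275,100,200,5.4,"t10.png")
im=crop(s,220,340,320,450,5.8,"s10.png")
E
```

```text
position: [0.4738, 0.1499, 0.3202]
time: 20.15
position: [0.3901, 0.2883, 0.3201]
tool_rot: [0.704, 0.072, -0.075, -0.702]
ft_force: [0.2, -0.4, -1.3]
grip_width: 0.0276
position: [0.3924, 0.2876, 0.3231]
[ 0.4   0.23  1.65 -0.    1.27 -1.37]
rotvec deg [0.05 0.26 0.08] shift tool(final) [0.0018 0.0001 0.001 ] dist 0.0021
[0.0, 0.3, 0.1] [0.0018, 0.0001, 0.001]
```

View pics/t10.png

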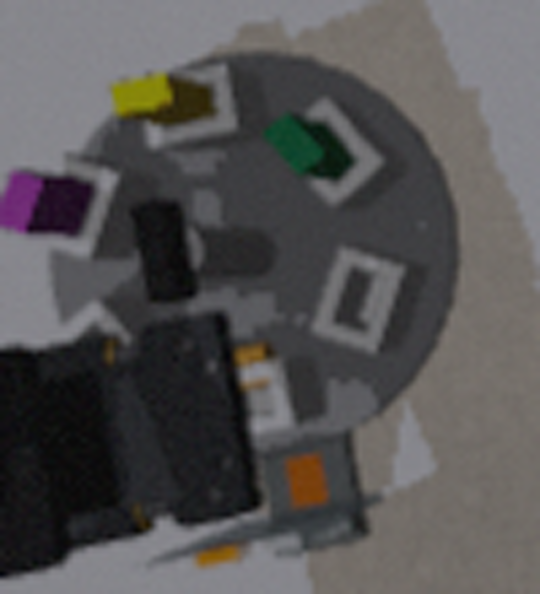

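View pics/s10.png

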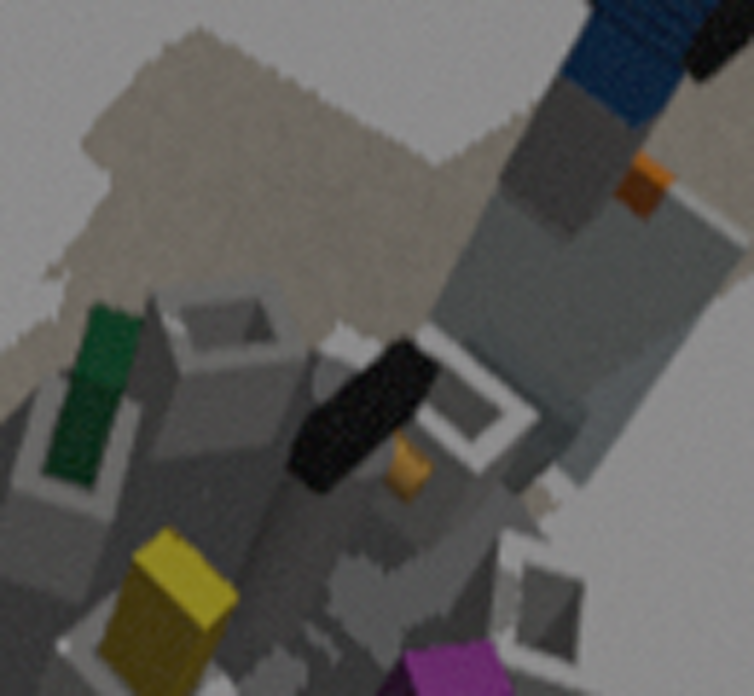

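```bash
cat > ov.py <<'E'
from hold import *
import sys
OFF=.1034
def bar_from_tool(p,R,dx=0.,tilt=0.):
    x=R.apply([1,0,0]);z=R.apply([0,0,1]);y=R.apply([0,1,0])
    ax=-(y*np.cos(tilt)+x*np.sin(tilt));lat=np.cross(z,ax)
    f=p+y*OFF+x*dx
    return np.array([f+ax*h+s1*z*b+s2*lat*a for h,a,b in((0,.006,.012),(.005,.008,.014),(.062,.008,.014),(.13,.008,.014)) for s1,s2 in((-1,-1),(-1,1),(1,1),(1,-1))])
def ov(c,r0,r1,c0,c1,k,name,dx=0,tilt=0,car=(.4725,.3046,11.31),gain=1.6):
    p,R,o=pose();im=crop(c,r0,r1,c0,c1,k,name)
    im=np.clip(im.astype(float)*gain-20,0,255).astype(np.uint8)
    def d(X,col):
        u=proj(c,X)
        for g in range(len(u)//4): cv2.polylines(im,[(((u[4*g:4*g+4]-[c0,r0]+.5)*k-.5)*8).round().astype(int)],True,col,1,cv2.LINE_AA,3)
    d(bar_from_tool(p,R,dx,tilt),(0,255,255))
    th=np.radians(car[2]);M=np.array([[np.cos(th),-np.sin(th)],[np.sin(th),np.cos(th)]])
    for a,b in((.0095,.0155),(.018,.024)):
        X=np.array([[*(np.array(car[:2])+M@[-.08+sx*a,sy*b]),.106] for sx,sy in((-1,-1),(-1,1),(1,1),(1,-1))]);d(X,(0,255,0))
    cv2.imwrite("pics/"+name,im)
E
python3 - <<'E'
from ov import *
import pickle
t,s=pickle.load(open("c3.pkl","rb"))
ov(s,205,315,375,460,7,"s11.png")
E
```

```text
(no output)
```

View pics/s11.png

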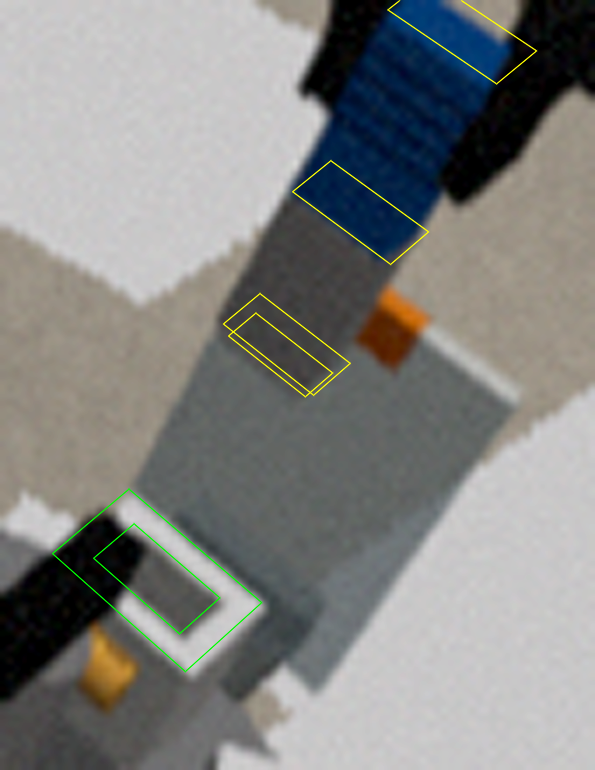

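```bash
python3 -m crank '[[[0,0.3,0,0.0017,0.010,0.0014,5],[0,0,0,0,0.03,0,5],[0,0,0,0,0.03,0,5],[0,0,0,0,0.02,0,5],[0,0,0,0,0,0,5]]]';python3 -m crank '[[[0,0,0,0,0.004,0,5],[0,0,0,0,0,0,5],[0,0,0,0,0,0,5],[0,0,0,0,0,0,5],[0,0,0,0,0,0,5]]]'
python3 - <<'E'
from ov import *
import pickle
p,R,o=pose();print(R.as_matrix().round(4).tolist())
t=avg("top",2);s=avg("scene",3);pickle.dump((t,s),open("c4.pkl","wb"))
ov(s,225,325,365,450,7.5,"s12.png")
im=crop(s,240,320,370,440,9,"s12r.png")
im=crop(t,165,275,100,200,5.4,"t12.png")
E
```

```text
time: 21.6
position: [0.3923, 0.2892, 0.2312]
tool_rot: [0.704, 0.069, -0.071, -0.703]
ft_force: [0.3, 0.3, -1.2]
grip_width: 0.0277
time: 22.22
position: [0.3937, 0.2898, 0.2293]
tool_rot: [0.704, 0.07, -0.069, -0.703]
ft_force: [0.5, -0.2, -1.9]
grip_width: 0.0273
[[0.9805, 0.002, -0.1964], [0.1964, -0.0003, 0.9805], [0.0019, -1.0, -0.0007]]
```

View pics/s12.png

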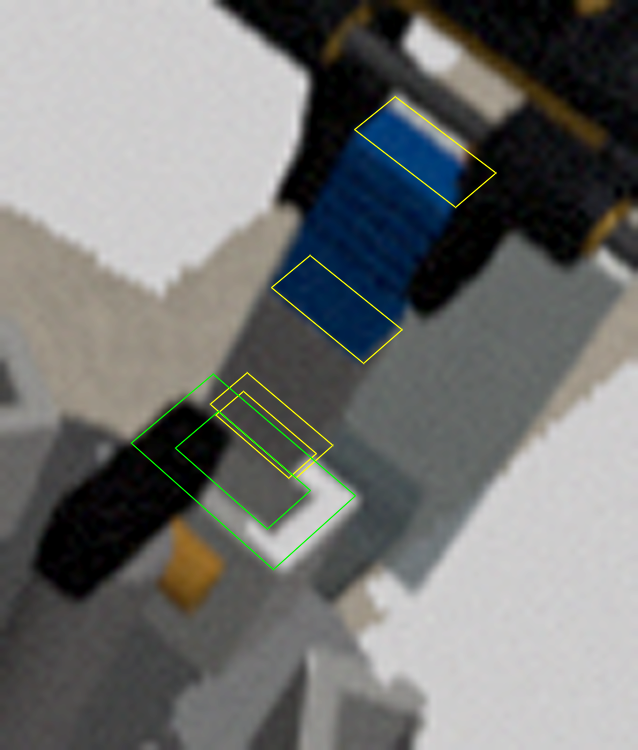

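View pics/s12r.png

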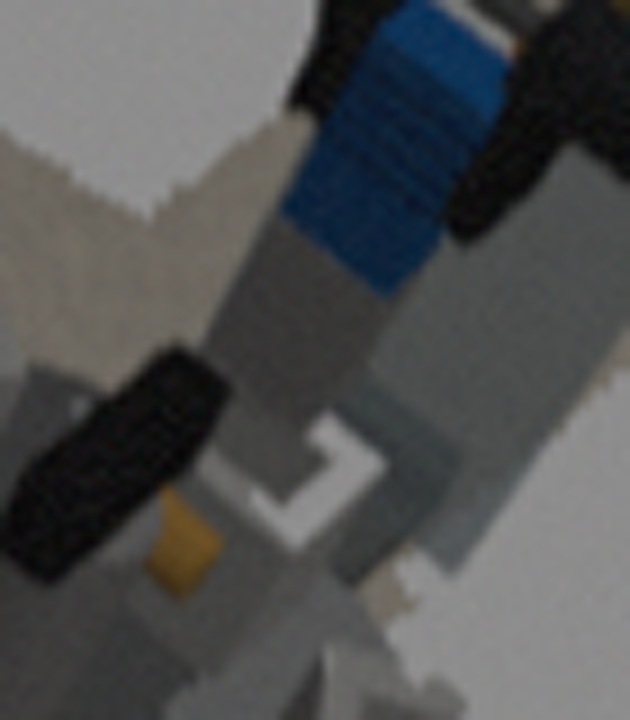

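View pics/t12.png

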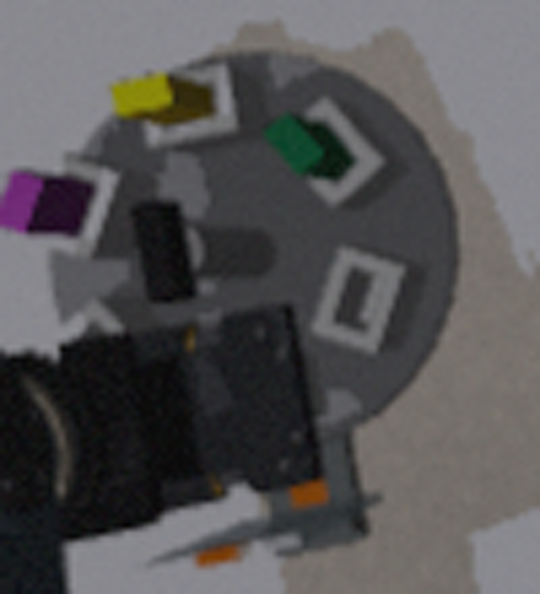

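In the scene picture the predicted bar outline (yellow) lies on the seen bar within about 0.3 px. The pocket outline (green) fits the mouth at crop (243,475). I enter gently and watch the force.

```bash
python3 -m crank '[[[0,0,0,0,0.006,0,5],[0,0,0,0,0.006,0,5],[0,0,0,0,0.005,0,5],[0,0,0,0,0.003,0,5],[0,0,0,0,0,0,5]]]';python3 -m crank '[[[0,0,0,0,0.002,0,5],[0,0,0,0,0.002,0,5],[0,0,0,0,0.002,0,5],[0,0,0,0,0,0,5],[0,0,0,0,0,0,5]]]'
```

```text
time: 23.1
position: [0.3935, 0.2896, 0.2087]
tool_rot: [0.704, 0.07, -0.07, -0.703]
ft_force: [-0.1, -0.6, -0.7]
grip_width: 0.0272
time: 23.72
position: [0.3935, 0.2897, 0.203]
tool_rot: [0.704, 0.07, -0.069, -0.703]
ft_force: [-0.5, 0.4, -1.5]
grip_width: 0.0277
```

Run:
```python
from ov import *
p,R,o=pose();print(p,"foot z",p[2]-OFF,R.as_matrix().round(4)[:,1],o["ft_force"],o["moment"])
s=avg("scene",3)
ov(s,240,310,370,440,9,"s13.png");im=crop(s,240,310,370,440,9,"s13r.png")
```

```text
[0.39350667 0.28974449 0.20298492] foot z 0.09958492078808125 [ 1.2e-03 -5.0e-04 -1.0e+00] [-0.50768312  0.43258972 -1.45235201] [ 0.1546629   0.08782908 -0.0032688 ]
```

View pics/s13r.png

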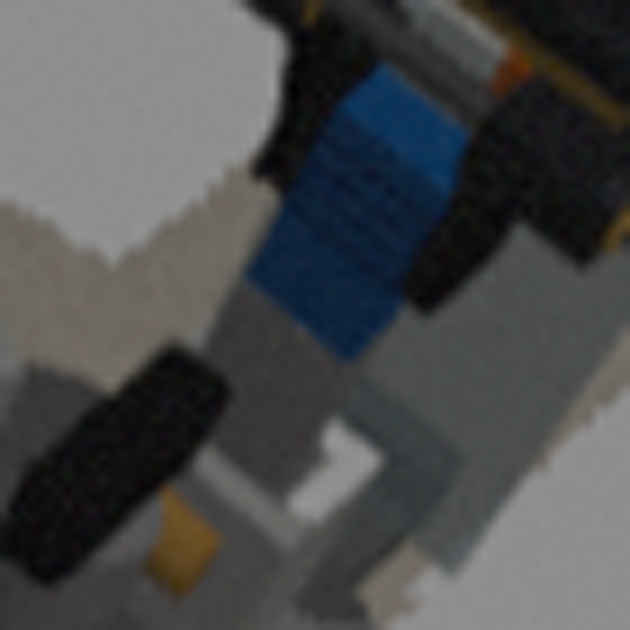

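The foot is 6 mm below the mouth with no force. I press on.

```bash
python3 -m crank '[[[0,0,0,0,0.003,0,5],[0,0,0,0,0.003,0,5],[0,0,0,0,0.003,0,5],[0,0,0,0,0.003,0,5],[0,0,0,0,0.003,0,5]]]' 60;python3 -m crank '[[[0,0,0,0,0.002,0,5],[0,0,0,0,0.002,0,5],[0,0,0,0,0.002,0,5],[0,0,0,0,0.002,0,5],[0,0,0,0,0.002,0,5]]]'
```

```text
time: 24.5
position: [0.3929, 0.2895, 0.1878]
tool_rot: [0.704, 0.07, -0.07, -0.703]
ft_force: [-2.7, 0.1, 1.8]
grip_width: 0.0276
time: 25.12
position: [0.3925, 0.2894, 0.1775]
tool_rot: [0.704, 0.069, -0.07, -0.703]
ft_force: [-5.4, 0.3, 2.0]
grip_width: 0.0275
```

```bash
python3 -m crank '[[[0,0,0,0,0.003,0,5],[0,0,0,0,0.003,0,5],[0,0,0,0,0.003,0,5],[0,0,0,0,0.003,0,5],[0,0,0,0,0.003,0,5]]]' 60;python3 -m crank '[[[0,0,0,0,0.003,0,5],[0,0,0,0,0.003,0,5],[0,0,0,0,0.002,0,5],[0,0,0,0,0.001,0,5],[0,0,0,0,0,0,5]]]'
```

```text
time: 25.75
position: [0.3924, 0.2893, 0.1625]
tool_rot: [0.704, 0.069, -0.07, -0.703]
ft_force: [-5.6, -0.3, 1.5]
grip_width: 0.0275
time: 26.38
position: [0.3923, 0.2893, 0.1534]
tool_rot: [0.704, 0.069, -0.07, -0.703]
ft_force: [-4.9, 0.1, 0.4]
grip_width: 0.0272
```

```bash
python3 -m crank '[[[0,0,0,0,0.001,0,5],[0,0,0,0,0.001,0,5],[0,0,0,0,0.001,0,5],[0,0,0,0,0.0005,0,5],[0,0,0,0,0,0,5]]]' 60;python3 -m crank '[[[0,0,0,0,0.001,0,5],[0,0,0,0,0.0005,0,5],[0,0,0,0,0.0005,0,5],[0,0,0,0,0,0,5],[0,0,0,0,0,0,5]]]'
```

```text
time: 27.0
position: [0.3923, 0.2893, 0.1499]
tool_rot: [0.704, 0.069, -0.07, -0.703]
ft_force: [-5.8, -0.2, 1.1]
grip_width: 0.0275
time: 27.62
position: [0.3929, 0.2894, 0.1496]
tool_rot: [0.704, 0.07, -0.07, -0.703]
ft_force: [-6.5, -0.8, 12.7]
grip_width: 0.0273
```

The floor was reached at TCP z = 0.1496 (expected 0.1494), with force rising. I give one more push, then check in the picture before letting go.

```bash
python3 -m crank '[[[0,0,0,0,0.001,0,5],[0,0,0,0,0.0005,0,5],[0,0,0,0,0,0,5],[0,0,0,0,0,0,5],[0,0,0,0,0,0,5]]]'
python3 - <<'E'
from ov import *
s=avg("scene",3)
ov(s,240,310,370,440,9,"s14.png")
E
```

```text
time: 28.25
position: [0.3938, 0.2897, 0.1494]
tool_rot: [0.704, 0.071, -0.069, -0.703]
ft_force: [-8.2, -2.2, 22.0]
grip_width: 0.0275
```

View pics/s14.png

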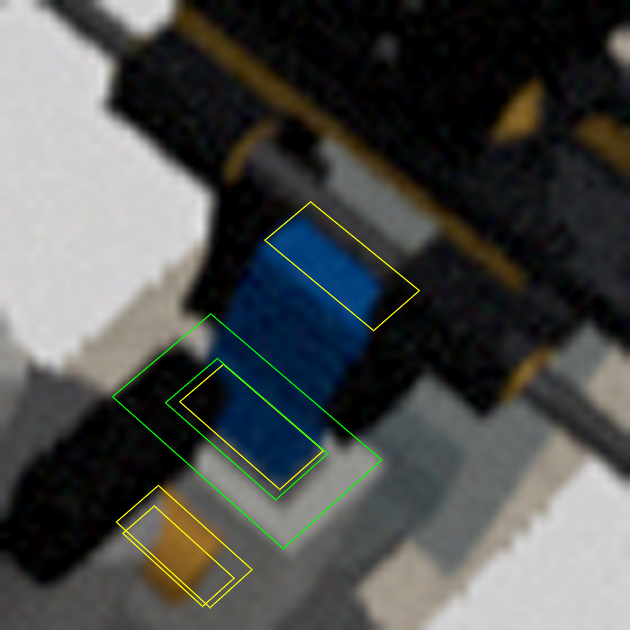

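The steel has vanished into the pocket: the blue head goes straight into the mouth at crop (265,470), and the wheel has not moved. I release.

```bash
python3 -m crank '[[[0,0,0,0,0,0,60],[0,0,0,0,0,0,60],[0,0,0,0,0,0,60],[0,0,0,0,0,0,60],[0,0,0,0,0,0,60]]]'; python3 -m crank '[[[0,0,0,0,-0.010,0,60],[0,0,0,0,-0.03,0,60],[0,0,0,0,-0.04,0,60],[0,0,0,0,-0.04,0,60],[0,0,0,0,0,0,60]]]'
python3 - <<'E'
from ov import *
s=avg("scene",2);t=avg("top",2)
im=crop(s,240,350,320,450,5.5,"s15.png");im=crop(t,165,275,100,200,5.4,"t15.png")
a=np.radians(101.3);tR=mk(-Z,np.array([np.cos(a),np.sin(a),0]))
rows(np.array([.4722,.3053,.265]),tR,2)
E
```

```text
time: 29.02
position: [0.3939, 0.2897, 0.1469]
tool_rot: [0.704, 0.07, -0.069, -0.703]
ft_force: [0.1, 0.5, 1.2]
grip_width: 0.0518
time: 29.65
position: [0.3956, 0.2908, 0.2708]
tool_rot: [-0.703, -0.073, 0.066, 0.704]
ft_force: [0.1, 0.1, 0.0]
grip_width: 0.0522
rotvec deg [ 0.08  0.03 -0.07] shift tool(final) [0.0812 0.0011 0.    ] dist 0.0812
[0.0, 0.0, -0.0] [0.0406, 0.0005, 0.0]
[0.0, 0.0, -0.0] [0.0406, 0.0005, 0.0]
```

View pics/s15.png

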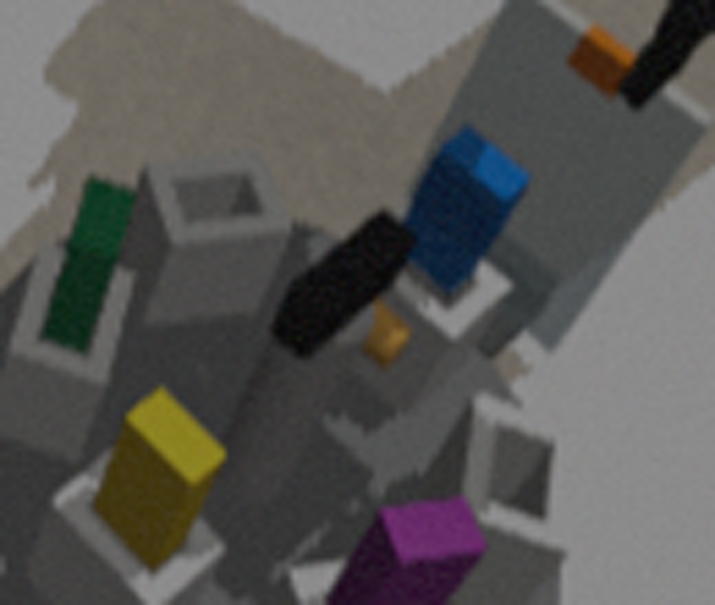

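The bar is home, free and upright (blue head at crop (468,200)). Next is the wing grip.

```bash
python3 -m crank '[[[0,0,0,0.04,0,0,60],[0,0,0,0.0405,0,-0.001,60],[0,0,0,0,0.020,0,60],[0,0,0,0,0.02,0,60],[0,0,0,0,0,0,60]]]'
python3 - <<'E'
from ov import *
a=np.radians(101.3);tR=mk(-Z,np.array([np.cos(a),np.sin(a),0]))
print(pose()[2]["q"].round(2))
rows(np.array([.4724,.3048,.171]),tR,1)
s=avg("scene",2);t=avg("top",2)
im=crop(s,240,350,320,450,5.5,"s16.png")
E
```

```text
time: 30.48
position: [0.4708, 0.3037, 0.2241]
tool_rot: [0.705, 0.068, -0.072, -0.703]
ft_force: [0.5, -0.5, -0.5]
grip_width: 0.0525
[ 0.37  0.45  1.6  -0.    1.1  -1.39]
rotvec deg [ 0.12  0.02 -0.34] shift tool(final) [0.0018 0.0531 0.0008] dist 0.0531
[0.1, 0.0, -0.3] [0.0021, 0.0531, 0.0009]
```

View pics/s16.png

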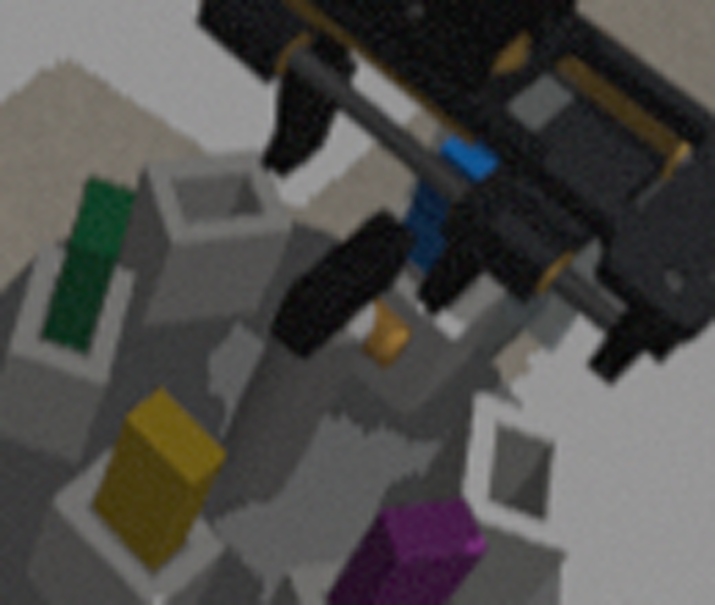

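The fingers (crop (285,165) and (440,300)) straddle the wing line. I lower, checking the force.

```bash
python3 -m crank '[[[0,0,-0.2,0.0018,0.020,0.0008,60],[0,0,0,0,0.020,0,60],[0,0,0,0,0.011,0,60],[0,0,0,0,0.002,0,60],[0,0,0,0,0,0,60]]]'
python3 - <<'E'
from ov import *
s=avg("scene",2)
im=crop(s,240,350,320,450,5.5,"s17.png")
E
```

```text
time: 31.3
position: [0.475, 0.3059, 0.1748]
tool_rot: [-0.704, -0.072, 0.068, 0.704]
ft_force: [0.3, -0.5, 1.3]
grip_width: 0.0521
```

View pics/s17.png

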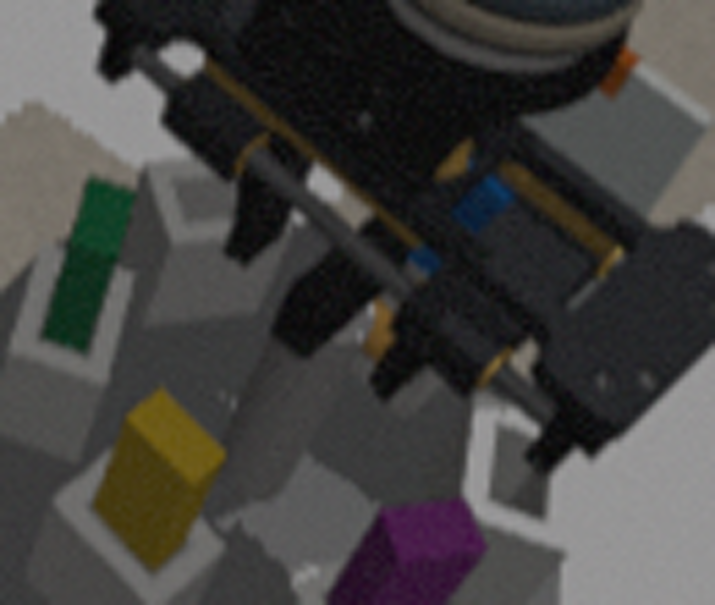

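```bash
python3 -m crank '[[[0,0,0,-0.002,0.002,0,60],[0,0,0,0,0,0,60],[0,0,0,0,0,0,30],[0,0,0,0,0,0,5],[0,0,0,0,0,0,5]]]' 50; python3 -m crank '[[[0,0,0,0,0,0,5],[0,0,0,0,0,0,5],[0,0,0,0,0,0,5],[0,0,0,0,0,0,5],[0,0,0,0,0,0,5]]]' 50
```

```text
time: 32.02
position: [0.4726, 0.3055, 0.1722]
tool_rot: [-0.704, -0.071, 0.068, 0.704]
ft_force: [-1.2, 4.9, 0.3]
grip_width: 0.0302
time: 32.65
position: [0.4723, 0.3067, 0.1722]
tool_rot: [-0.703, -0.071, 0.068, 0.705]
ft_force: [-0.9, 4.5, -0.4]
grip_width: 0.0245
```

```bash
python3 - <<'E'
from ov import *
p,R,o=pose();print(o["grip_width"],o["moment"],o["ft_force"])
s=avg("scene",2);t=avg("top",2)
im=crop(s,250,320,345,425,9,"s18.png");im=crop(t,165,275,100,200,5.4,"t18.png")
E
python3 -m crank '[[[0,0,0,0,0,0,5],[0,0,0,0,0,0,5],[0,0,0,0,0,0,5],[0,0,0,0,0,0,5],[0,0,0,0,0,0,5]]]' 50
```

```text
0.02453492901299048 [0.92871323 0.23034726 0.00348136] [-0.91730619  4.51446848 -0.39260976]
time: 33.48
position: [0.4723, 0.3067, 0.1722]
tool_rot: [-0.703, -0.071, 0.068, 0.705]
ft_force: [-0.4, 5.4, -1.1]
grip_width: 0.0244
```

View pics/s18.png

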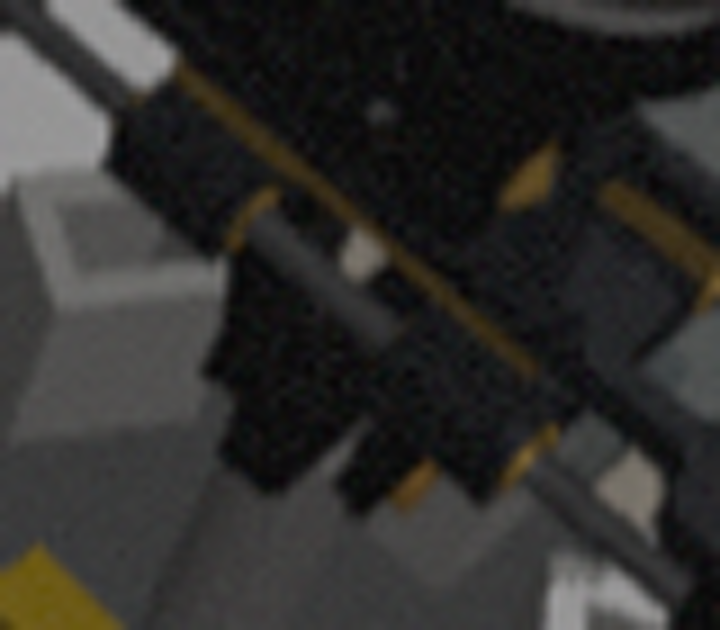

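View pics/t18.png

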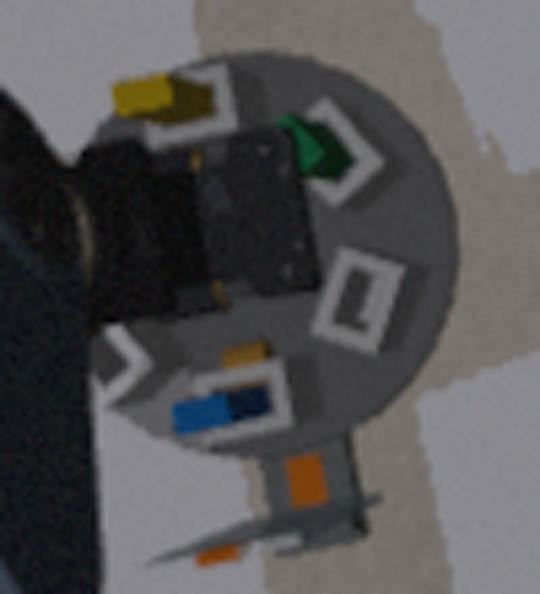

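The scene crop shows only the -y finger touching the wing (crop (250,440)), with a gap of about 8 mm on the +y side. I open slightly, shift 4 mm towards -y, and close again.

```bash
python3 -m crank '[[[0,0,0,0,0,0,40],[0,0,0,0,0,0,40],[0,0,0,0,0,-0.0042,40],[0,0,0,0,0,0,5],[0,0,0,0,0,0,5]]]' 50; python3 -m crank '[[[0,0,0,0,0,0,5],[0,0,0,0,0,0,5],[0,0,0,0,0,0,5],[0,0,0,0,0,0,5],[0,0,0,0,0,0,5]]]' 50;python3 - <<'E'
from ov import *
p,R,o=pose();print(o["grip_width"],o["moment"],o["ft_force"])
s=avg("scene",2)
im=crop(s,250,320,345,425,9,"s19.png")
E
```

```text
time: 34.1
position: [0.4722, 0.3064, 0.1721]
tool_rot: [-0.7, -0.07, 0.067, 0.708]
ft_force: [-2.6, 17.1, -4.3]
grip_width: 0.0248
time: 34.72
position: [0.4722, 0.3064, 0.1721]
tool_rot: [-0.7, -0.07, 0.067, 0.708]
ft_force: [-3.3, 17.1, -2.9]
grip_width: 0.0243
0.024324293021059092 [ 3.10555441  0.68082907 -0.03191202] [-3.25570223 17.13211699 -2.91917161]
```

View pics/s19.png

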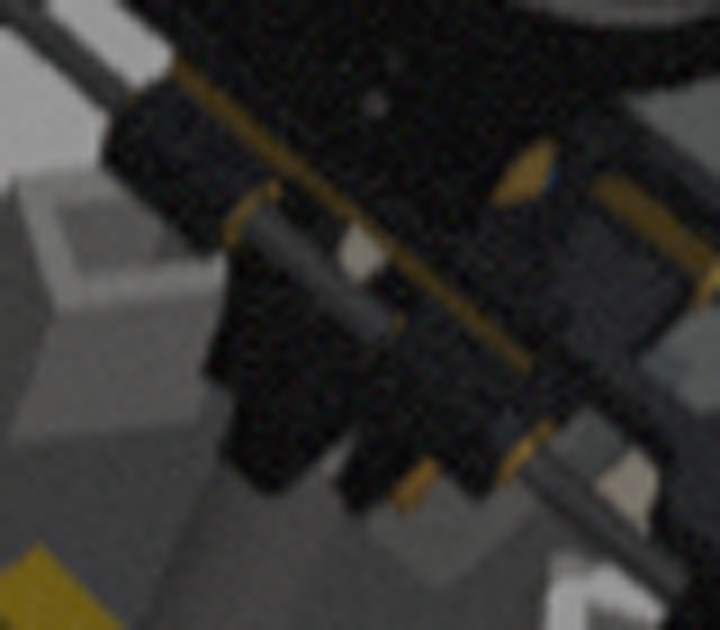

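Force and position say the jaws are clamped at TCP y ≈ 0.306 on something 24.4 mm wide: the tips, at z 0.164, hold the round hub under the wing. I undo the shift, raise by 8 mm and close on the wing.

```bash
python3 -m crank '[[[0,0,0,0,0,0.004,5],[0,0,0,0,0,0,55],[0,0,0,0,0,0,55],[0,0,0,0,0,0,55],[0,0,0,0,-0.008,0,55]]]' 50; python3 -m crank '[[[0,0,0,0,0,0,55],[0,0,0,0,0,0,5],[0,0,0,0,0,0,5],[0,0,0,0,0,0,5],[0,0,0,0,0,0,5]]]' 50; python3 -m crank '[[[0,0,0,0,0,0,5],[0,0,0,0,0,0,5],[0,0,0,0,0,0,5],[0,0,0,0,0,0,5],[0,0,0,0,0,0,5]]]' 50
```

```text
time: 35.45
position: [0.4723, 0.3043, 0.1799]
tool_rot: [0.704, 0.071, -0.068, -0.703]
ft_force: [-0.4, 0.8, -0.1]
grip_width: 0.047
time: 36.08
position: [0.4722, 0.3067, 0.18]
tool_rot: [-0.702, -0.071, 0.068, 0.705]
ft_force: [-2.4, 12.3, -2.8]
grip_width: 0.0159
time: 36.7
position: [0.4722, 0.3068, 0.1801]
tool_rot: [-0.703, -0.071, 0.068, 0.705]
ft_force: [-0.6, 5.2, -1.5]
grip_width: 0.0156
```

The jaws now hold the wing (15.7 mm). I turn it 60° anticlockwise, which is a negative turn about the downward tool y.

```bash
python3 -m crank '[[[0,0,0,0,0,0.0015,5],[0,-5,0,0,0,0,5],[0,-6,0,0,0,0,5],[0,-6,0,0,0,0,5],[0,-6,0,0,0,0,5]]]' 55
python3 - <<'E'
from ov import *
p,R,o=pose();z=R.apply([0,0,1]);print("z yaw",np.degrees(np.arctan2(z[1],z[0])),o["moment"],o["q"].round(2))
t=avg("top",2);im=crop(t,165,275,100,200,5.4,"t20.png")
E
```

```text
time: 37.33
position: [0.472, 0.3071, 0.18]
tool_rot: [-0.675, -0.211, 0.208, 0.676]
ft_force: [-1.5, 2.7, -1.0]
grip_width: 0.0159
z yaw 124.42324710402188 [ 0.64876212  0.24065698 -0.21101794] [ 0.38  0.51  1.64 -0.    0.99 -1.79]
```

View pics/t20.png

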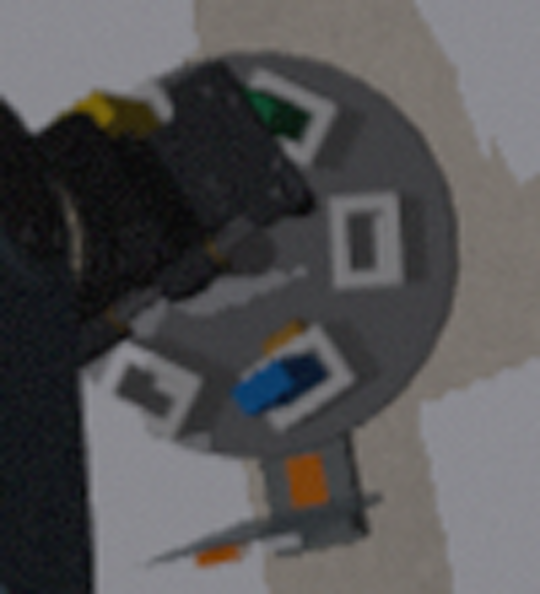

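The blue bar's pocket has turned with the wing, from crop (235,400) to (300,380), which is anticlockwise. I continue with the remaining 37°.

```bash
python3 -m crank '[[[0,-7,0,0,0,0,5],[0,-8,0,0,0,0,5],[0,-8,0,0,0,0,5],[0,-8,0,0,0,0,5],[0,-6,0,0,0,0,5]]]' 55; python3 -m crank '[[[0,0,0,0,0,0,5],[0,0,0,0,0,0,5],[0,0,0,0,0,0,5],[0,0,0,0,0,0,5],[0,0,0,0,0,0,5]]]' 55;python3 - <<'E'
from ov import *
p,R,o=pose();z=R.apply([0,0,1]);print("z yaw",np.degrees(np.arctan2(z[1],z[0])),o["moment"],o["q"].round(2))
E
```

```text
time: 38.05
position: [0.4715, 0.3075, 0.18]
tool_rot: [0.574, 0.414, -0.411, -0.574]
ft_force: [-1.4, 4.0, -0.9]
grip_width: 0.0155
time: 38.67
position: [0.4716, 0.3074, 0.18]
tool_rot: [0.575, 0.412, -0.41, -0.575]
ft_force: [-1.7, 5.2, -0.4]
grip_width: 0.0154
z yaw 161.09998272377132 [1.19543704 0.6333165  0.04000214] [ 0.38  0.51  1.64  0.    0.99 -2.43]
```

```bash
python3 -m crank '[[[0,0,0,0,0,0,55],[0,0,0,0,0,0,55],[0,0,0,0,0,0,55],[0,0,0,0,0,0,55],[0,0,0,0,0,0,55]]]'; python3 -m crank '[[[0,0,0,0,-0.02,0,55],[0,0,0,0,-0.04,0,55],[0,0,0,0,-0.05,0,55],[0,0,0,0,-0.05,0,55],[0,0,0,0,-0.04,0,55]]]';python3 -m crank '[[[0,0,0,0.02,0,0.05,55],[0,0,0,0.02,0,0.05,55],[0,0,0,0.02,0,0.05,55],[0,0,0,0.02,0,0.05,55],[0,0,0,0,0,0,55]]]';python3 - <<'E'
from ov import *
import pickle
t=avg("top",2);s=avg("scene",2);pickle.dump((t,s),open("c5.pkl","wb"))
crop(t,165,275,100,200,5.4,"t21.png");crop(s,235,383,305,455,4,"s21.png")
cv2.imwrite("pics/s21f.png",cv2.resize(s["img"][:,:,::-1],(800,600)))
E
```

```text
time: 39.3
position: [0.4724, 0.3064, 0.1802]
tool_rot: [0.576, 0.414, -0.411, -0.573]
ft_force: [-0.3, 0.5, -0.7]
grip_width: 0.0468
time: 39.92
position: [0.4714, 0.3066, 0.3826]
tool_rot: [0.576, 0.414, -0.41, -0.573]
ft_force: [0.5, 0.1, -0.7]
grip_width: 0.0479
time: 40.55
position: [0.3043, 0.448, 0.3794]
tool_rot: [0.574, 0.415, -0.413, -0.573]
ft_force: [0.6, -0.3, -0.3]
grip_width: 0.048
```

View pics/t21.png

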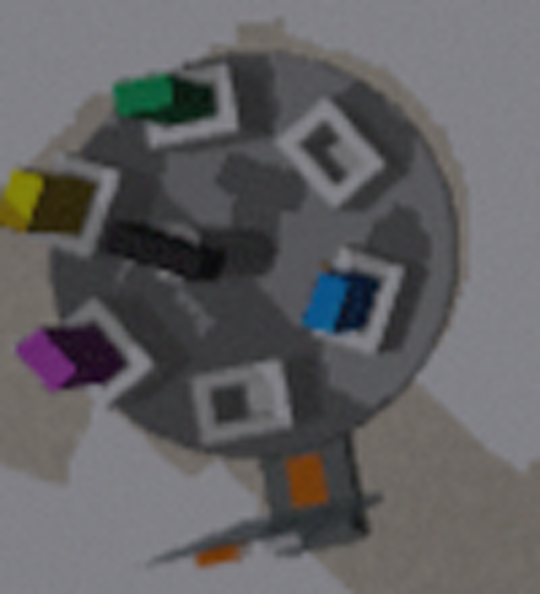

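View pics/s21f.png

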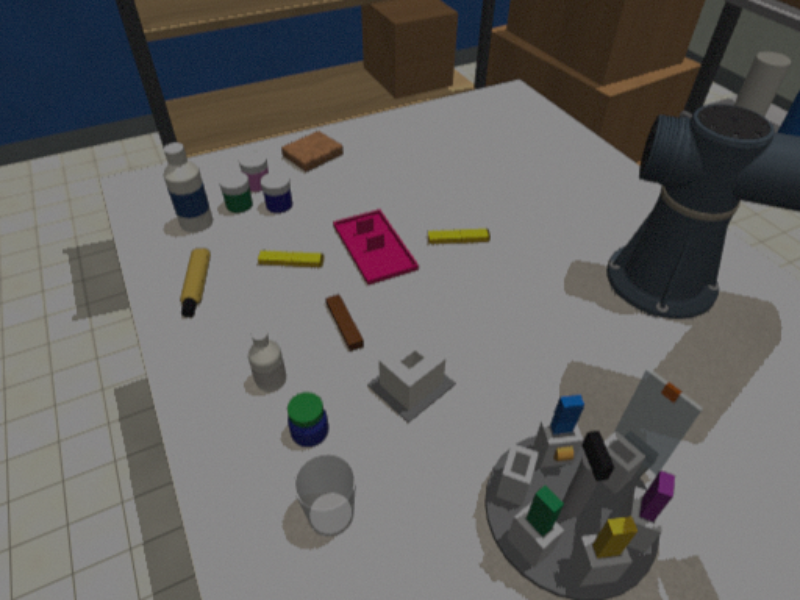

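The wheel's pockets now sit exactly where the neighbouring ones stood: the blue bar's pocket is at top crop (365,300) and an empty one is at the mark. The beaker, jar and bottle are unmoved. One last check: the bar's height and the wheel angle, by overlay.

Run:
```python
from fit import *
import pickle
t,s=pickle.load(open("c5.pkl","rb"));t0,s0=pickle.load(open("c0.pkl","rb"))
th=np.pi/3
def corners(z,a,b):
    M=np.array([[np.cos(th),-np.sin(th)],[np.sin(th),np.cos(th)]])
    return T([.4722,.3055,np.radians(11.0)],[[*(M@[-.08+dx*a,dy*b]),z] for dx,dy in((-1,-1),(-1,1),(1,1),(1,-1))])
o=[]
for c,(r0,c0) in((t,(195,145)),(s,(240,335))):
    k=10;im=cv2.resize(c["img"][r0:r0+55,c0:c0+39,::-1],None,fx=k,fy=k,interpolation=cv2.INTER_CUBIC)
    for X,col in((corners(.176,.008,.014),(0,255,255)),(corners(.106,.018,.024),(0,255,0)),(corners(.106,.008,.014),(255,255,255))):
        cv2.polylines(im,[(((proj(c,X)-[c0,r0]+.5)*k-.5)*8).round().astype(int)],True,col,1,cv2.LINE_AA,3)
    o.append(im)
cv2.imwrite("pics/fin.png",np.hstack(o))
for n,a,b in(("top",t0,t),("scene",s0,s)):
    d=cv2.absdiff(a["img"],b["img"]).max(2)
for nm,(r,c) in {"beaker":(315,207),"jar":(268,197),"flask":(230,168)}.items(): print(nm,"diff",cv2.absdiff(s0["img"],s["img"])[r-25:r+25,c-20:c+20].max())
```

```text
beaker diff 8
jar diff 15
flask diff 7
```

View pics/fin.png

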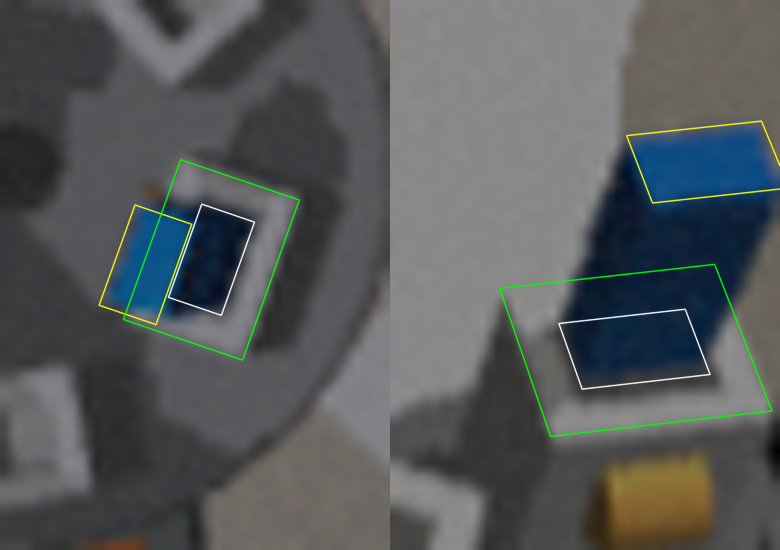

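Top and mouth outlines, drawn for a home bar at 60°, lie on the picture within about 1 px in both views. I hand in.

Run:
```python
from rig import robot
print(robot.hand_in())
```

```text
the job is handed in; nothing more can be done
None
```

I did all the steps and handed the job in at about 41 s; handing in gives no verdict.

**What I did:** I stood the bar foot down in the rinse stand and let go. I then took it again from above and pressed it to the floor of the marked pocket. The floor was felt at TCP z = 0.1494, about as predicted, with 22 N, before I opened the fingers. Then I turned the wing 60° anticlockwise, released it and moved the arm clear.

**Last checks:**
- **Wheel and bar:** outlines drawn for a fully home bar, with the wheel one click on, match both pictures to about 1 px. The tool turned from about 101° to 161°.
- **Beaker, jar and bottle:** the picture differences against the start are only noise, so they have not moved.
- **What disagreed:** the two cameras differed by 2 to 5 mm in y. I used the average or the scene view, and force and contact agreed with that. The first wing grip caught the round hub (24 mm wide) instead of the wing. While held there it took 17 N sideways, from a wrong 4 mm correction I then undid. I opened, raised 8 mm and gripped the wing properly.

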